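# Check and sort second-hand castors by the suppleness of their tyres

### The job

Lower each castor on the stall, wheel up, over a pair of locating pins on the plywood test board until its plate lies flush; with all of them on, press the hand gauge down on the top of each tread until its foot sits flat on the tyre, hold it there for a second and read the dial, taking the castors by plate colour in the order red, yellow, blue, white (some may be missing). Then put the gauge back in its holder and stand the supple castors (needle left of upright, in the green) in the wooden crate and the perished hard ones (needle right of upright, in the orange) in the grey tub, wheel up on the floor of the box. If a castor gets knocked off its pins before its test, seat it again, and leave the jar, mug, bowl, pot and tin on the stall where they are.

Things in the scene. Friction and masses are not known exactly. Their poses are not given: they have to be found in the camera images.
- castor_red: castor with red plate, upside down (plate below, rubber-tyred wheel on top), 0.4 kg, 114 mm tall; may be absent. Origin: centre of plate underside; z up, x rolling direction, y along axle. Plate 110 (x) x 86 (y) x 6 mm; square 13.5 mm holes at (x, y) = (+42, +30) and (-42, -30) mm (half-turn alike). Wheel 96 mm dia., y -20 to +20, axle at z 66; fork outside it to y +-28, up to z 81
- castor_yellow: castor with yellow plate, upside down (plate below, rubber-tyred wheel on top), 0.4 kg, 114 mm tall; may be absent. Origin: centre of plate underside; z up, x rolling direction, y along axle. Plate 110 (x) x 86 (y) x 6 mm; square 13.5 mm holes at (x, y) = (+42, +30) and (-42, -30) mm (half-turn alike). Wheel 96 mm dia., y -20 to +20, axle at z 66; fork outside it to y +-28, up to z 81
- castor_blue: castor with blue plate, upside down (plate below, rubber-tyred wheel on top), 0.4 kg, 114 mm tall; may be absent. Origin: centre of plate underside; z up, x rolling direction, y along axle. Plate 110 (x) x 86 (y) x 6 mm; square 13.5 mm holes at (x, y) = (+42, +30) and (-42, -30) mm (half-turn alike). Wheel 96 mm dia., y -20 to +20, axle at z 66; fork outside it to y +-28, up to z 81
- castor_white: castor with white plate, upside down (plate below, rubber-tyred wheel on top), 0.4 kg, 114 mm tall; may be absent. Origin: centre of plate underside; z up, x rolling direction, y along axle. Plate 110 (x) x 86 (y) x 6 mm; square 13.5 mm holes at (x, y) = (+42, +30) and (-42, -30) mm (half-turn alike). Wheel 96 mm dia., y -20 to +20, axle at z 66; fork outside it to y +-28, up to z 81
- castor_red_top (a point): middle of the top of the red-plated castor's tread, 114 mm above the plate's underside; axes as the castor's. To lift the castor, grip the bare wheel across y above the fork, TCP about 13 mm below this point. The tread's rubber gives under the gauge's pin within 10 mm of this point; colour tells nothing of how supple it is
- castor_yellow_top (a point): middle of the top of the yellow-plated castor's tread, 114 mm above the plate's underside; axes as the castor's. To lift the castor, grip the bare wheel across y above the fork, TCP about 13 mm below this point. The tread's rubber gives under the gauge's pin within 10 mm of this point; colour tells nothing of how supple it is
- castor_blue_top (a point): middle of the top of the blue-plated castor's tread, 114 mm above the plate's underside; axes as the castor's. To lift the castor, grip the bare wheel across y above the fork, TCP about 13 mm below this point. The tread's rubber gives under the gauge's pin within 10 mm of this point; colour tells nothing of how supple it is
- castor_white_top (a point): middle of the top of the white-plated castor's tread, 114 mm above the plate's underside; axes as the castor's. To lift the castor, grip the bare wheel across y above the fork, TCP about 13 mm below this point. The tread's rubber gives under the gauge's pin within 10 mm of this point; colour tells nothing of how supple it is
- board: fixed plywood test board, 150 (x) x 310 (y) x 15 mm thick, origin at the centre of its underside; three stations side by side along its y, 105 mm apart, each with two upright steel locating pins
- station0 (a point): centre of a station, on the board's top face (15 mm up), axes as the board's. Pins at (x, y) = (+42, +30) and (-42, -30) mm, 10 mm thick for 9 mm, then stepped narrower to their tips at 15 mm; a castor seated flush has its origin here and its axes as the board's or turned by half a turn
- station1 (a point): centre of a station, on the board's top face (15 mm up), axes as the board's. Pins at (x, y) = (+42, +30) and (-42, -30) mm, 10 mm thick for 9 mm, then stepped narrower to their tips at 15 mm; a castor seated flush has its origin here and its axes as the board's or turned by half a turn
- station2 (a point): centre of a station, on the board's top face (15 mm up), axes as the board's. Pins at (x, y) = (+42, +30) and (-42, -30) mm, 10 mm thick for 9 mm, then stepped narrower to their tips at 15 mm; a castor seated flush has its origin here and its axes as the board's or turned by half a turn
- gauge: rubber hardness gauge, 0.3 kg, in its holder: origin at centre of its foot's flat underside, z up. Foot 52 x 52 x 8 mm; sprung 6 mm pin sticks out 12 mm below it and retracts when pressed (0.6 N per mm). Body 28 (x) x 36 (y) to z 80; black grip 30 x 30 from z 80 to 126, grip at z 103, fingers closing along y. Dial 68 mm dia. on the +x face, centre z 46, out to x 29
- needle (a joint): gauge needle angle, rad: 0 = level left as you face the dial (pin out), clockwise, 1.57 = upright, +0.2 per mm the pin is pushed back (2.4 = flush with foot). Read with the foot flat on the tread: supple rubber lets the pin sink in, needle in green (well below 1.57, left); hard rubber pushes the pin back, needle in orange (well above 1.57, right)
- holder_seat (a point): the seat of the fixed dark wooden gauge holder (70 x 70 mm, walls 4 mm thick around a 62 x 62 mm pocket): centre of the seat, 20 mm up, where the gauge's foot (its origin) rests inside the walls, 14 mm higher; a slot along x, 20 mm wide and 16 mm deep, clears the pin; the gauge stands with its x along the holder's x
- crate: fixed wooden crate for supple castors: open box 260 (x) x 165 (y) x 45 mm high, walls 8 mm, inner floor about 8 mm up; origin at the centre of its underside. Two castors fit side by side along its x if their y axis (axle) lies along its x
- tub: fixed grey plastic tub for perished castors: open box 260 (x) x 165 (y) x 45 mm high, walls 8 mm, inner floor about 8 mm up; origin at the centre of its underside. Two castors fit side by side along its x if their y axis (axle) lies along its x
- jar: glass jar 56 mm wide, 85 mm tall with a brass cap; other goods, not to be disturbed; origin at its underside
- mug: white mug 76 mm wide, 85 mm tall; other goods, not to be disturbed; origin at its underside
- bowl: blue bowl 100 mm wide, 50 mm tall; other goods, not to be disturbed; origin at its underside
- sugar_pot: terracotta lidded pot 90 mm wide, 92 mm tall; other goods, not to be disturbed; origin at its underside
- tin: can 72 mm wide, 100 mm tall; other goods, not to be disturbed; origin at its underside
Not all that is in view belongs to the job. What is shaped like the castor_blue but purple is not meant.

How it is judged (in metres and radians):
On the way, in this order (a step that is already met when the one before it is completed fails the run):
1. every castor present stands flush over a pair of pins on the board (((horizontal distance between castor_red and station0 below 0.005 m and z of castor_red in the frame of station0 below 0.003 m and angle between the y axis of castor_red and the y axis of station0, either way round below 0.12 rad) or (horizontal distance between castor_red and station1 below 0.005 m and z of castor_red in the frame of station1 below 0.003 m and angle between the y axis of castor_red and the y axis of station1, either way round below 0.12 rad) or (horizontal distance between castor_red and station2 below 0.005 m and z of castor_red in the frame of station2 below 0.003 m and angle between the y axis of castor_red and the y axis of station2, either way round below 0.12 rad)) and ((horizontal distance between castor_yellow and station0 below 0.005 m and z of castor_yellow in the frame of station0 below 0.003 m and angle between the y axis of castor_yellow and the y axis of station0, either way round below 0.12 rad) or (horizontal distance between castor_yellow and station1 below 0.005 m and z of castor_yellow in the frame of station1 below 0.003 m and angle between the y axis of castor_yellow and the y axis of station1, either way round below 0.12 rad) or (horizontal distance between castor_yellow and station2 below 0.005 m and z of castor_yellow in the frame of station2 below 0.003 m and angle between the y axis of castor_yellow and the y axis of station2, either way round below 0.12 rad)) and ((horizontal distance between castor_blue and station0 below 0.005 m and z of castor_blue in the frame of station0 below 0.003 m and angle between the y axis of castor_blue and the y axis of station0, either way round below 0.12 rad) or (horizontal distance between castor_blue and station1 below 0.005 m and z of castor_blue in the frame of station1 below 0.003 m and angle between the y axis of castor_blue and the y axis of station1, either way round below 0.12 rad) or (horizontal distance between castor_blue and station2 below 0.005 m and z of castor_blue in the frame of station2 below 0.003 m and angle between the y axis of castor_blue and the y axis of station2, either way round below 0.12 rad)) and ((horizontal distance between castor_white and station0 below 0.005 m and z of castor_white in the frame of station0 below 0.003 m and angle between the y axis of castor_white and the y axis of station0, either way round below 0.12 rad) or (horizontal distance between castor_white and station1 below 0.005 m and z of castor_white in the frame of station1 below 0.003 m and angle between the y axis of castor_white and the y axis of station1, either way round below 0.12 rad) or (horizontal distance between castor_white and station2 below 0.005 m and z of castor_white in the frame of station2 below 0.003 m and angle between the y axis of castor_white and the y axis of station2, either way round below 0.12 rad))), for 0.2 s.
2. the red-plated castor, flush on its pins, has the gauge's foot pressed flat on the top of its tread for half a second (((horizontal distance between castor_red and station0 below 0.005 m and z of castor_red in the frame of station0 below 0.003 m and angle between the y axis of castor_red and the y axis of station0, either way round below 0.12 rad) or (horizontal distance between castor_red and station1 below 0.005 m and z of castor_red in the frame of station1 below 0.003 m and angle between the y axis of castor_red and the y axis of station1, either way round below 0.12 rad) or (horizontal distance between castor_red and station2 below 0.005 m and z of castor_red in the frame of station2 below 0.003 m and angle between the y axis of castor_red and the y axis of station2, either way round below 0.12 rad)) and horizontal distance between gauge and castor_red_top below 0.01 m and z of gauge in the frame of castor_red_top below 0.003 m and angle between the z axis of gauge and the z axis of castor_red_top, either way round below 0.12 rad and contact force between gauge and castor_red above 1.5 N), for 0.5 s.
3. the yellow-plated castor, flush on its pins, has the gauge's foot pressed flat on the top of its tread for half a second (((horizontal distance between castor_yellow and station0 below 0.005 m and z of castor_yellow in the frame of station0 below 0.003 m and angle between the y axis of castor_yellow and the y axis of station0, either way round below 0.12 rad) or (horizontal distance between castor_yellow and station1 below 0.005 m and z of castor_yellow in the frame of station1 below 0.003 m and angle between the y axis of castor_yellow and the y axis of station1, either way round below 0.12 rad) or (horizontal distance between castor_yellow and station2 below 0.005 m and z of castor_yellow in the frame of station2 below 0.003 m and angle between the y axis of castor_yellow and the y axis of station2, either way round below 0.12 rad)) and horizontal distance between gauge and castor_yellow_top below 0.01 m and z of gauge in the frame of castor_yellow_top below 0.003 m and angle between the z axis of gauge and the z axis of castor_yellow_top, either way round below 0.12 rad and contact force between gauge and castor_yellow above 1.5 N), for 0.5 s.
4. the blue-plated castor, flush on its pins, has the gauge's foot pressed flat on the top of its tread for half a second (((horizontal distance between castor_blue and station0 below 0.005 m and z of castor_blue in the frame of station0 below 0.003 m and angle between the y axis of castor_blue and the y axis of station0, either way round below 0.12 rad) or (horizontal distance between castor_blue and station1 below 0.005 m and z of castor_blue in the frame of station1 below 0.003 m and angle between the y axis of castor_blue and the y axis of station1, either way round below 0.12 rad) or (horizontal distance between castor_blue and station2 below 0.005 m and z of castor_blue in the frame of station2 below 0.003 m and angle between the y axis of castor_blue and the y axis of station2, either way round below 0.12 rad)) and horizontal distance between gauge and castor_blue_top below 0.01 m and z of gauge in the frame of castor_blue_top below 0.003 m and angle between the z axis of gauge and the z axis of castor_blue_top, either way round below 0.12 rad and contact force between gauge and castor_blue above 1.5 N), for 0.5 s.
5. the white-plated castor, flush on its pins, has the gauge's foot pressed flat on the top of its tread for half a second (((horizontal distance between castor_white and station0 below 0.005 m and z of castor_white in the frame of station0 below 0.003 m and angle between the y axis of castor_white and the y axis of station0, either way round below 0.12 rad) or (horizontal distance between castor_white and station1 below 0.005 m and z of castor_white in the frame of station1 below 0.003 m and angle between the y axis of castor_white and the y axis of station1, either way round below 0.12 rad) or (horizontal distance between castor_white and station2 below 0.005 m and z of castor_white in the frame of station2 below 0.003 m and angle between the y axis of castor_white and the y axis of station2, either way round below 0.12 rad)) and horizontal distance between gauge and castor_white_top below 0.01 m and z of gauge in the frame of castor_white_top below 0.003 m and angle between the z axis of gauge and the z axis of castor_white_top, either way round below 0.12 rad and contact force between gauge and castor_white above 1.5 N), for 0.5 s.
At the end, for the whole second after the job is handed in: Each castor present stands upright (within 0.15 rad, wheel up) and at rest on the floor of its box, its centre inside the box: supple ones in the wooden crate, hard ones in the grey tub; the gauge stands in its holder, foot within 5 mm of the seat and 12 mm of its centre, upright (x of castor_red in the frame of tub between -0.1 and 0.1 m and y of castor_red in the frame of tub between -0.055 and 0.055 m and z of each of castor_red, castor_white in the frame of tub below 0.02 m and angle between each of castor_red, castor_yellow, castor_blue, castor_white's own z axis and vertical below 0.15 rad and linear speed of each of castor_red, castor_yellow, castor_blue, castor_white, gauge below 0.03 m/s and x of castor_yellow in the frame of crate between -0.1 and 0.1 m and y of castor_yellow in the frame of crate between -0.055 and 0.055 m and z of each of castor_yellow, castor_blue in the frame of crate below 0.02 m and x of castor_blue in the frame of crate between -0.1 and 0.1 m and y of castor_blue in the frame of crate between -0.055 and 0.055 m and x of castor_white in the frame of tub between -0.1 and 0.1 m and y of castor_white in the frame of tub between -0.055 and 0.055 m and horizontal distance between gauge and holder_seat below 0.012 m and z of gauge in the frame of holder_seat below 0.005 m and angle between gauge's own z axis and vertical below 0.1 rad); the robot touches nothing.
It fails at once if any of the other goods (jar, mug, bowl, pot, tin) is moved by more than 5 cm (distance of any of jar, mug, bowl, sugar_pot, tin from where it was at the start of the episode above 0.05 m).
Of castor_red, castor_yellow, castor_blue, castor_white only 2 to 3 are there at a start; the rules pass over those that are not, and their reading is None.
At some moment in a run one of castor_red, castor_yellow, castor_blue, castor_white may be knocked a few centimetres aside while the robot is not near it.
It also fails if it takes over 210 s, if anything falls off the work surface, if the arm or the gripper's body presses on something with over 40 N, if the wrist force passes 120 N, or if a joint passes its speed limit or range.

### The arm

A 7-joint arm with a two-finger parallel gripper is mounted at the origin on the work surface. World frame = base frame: x ahead of the robot, y to its left, z up, the work surface at z = 0. Lengths are in mm, angles in rad, forces in N, time in s.
With the tool pointing down it reaches from about 400 to 925 mm from the base axis. Payload 5.6 kg.
Tool frame: the origin (TCP) lies between the finger pads, 19 mm behind the fingertips; this is the grasp point; z points along the fingers, y is the line along which they close (so a half turn about z gives the same grasp; the last joint's range is limited). The gripper opens to 85 mm and grips with 20 to 120 N. Pads are 22 mm wide; open, the fingers measure 114 mm over their backs; the gripper's body (76 mm by 85 mm) begins 54 mm behind the grasp point. The pads swing forward as they close: fully open they stand 13 mm farther back than shut.
Start: joints at [1.149, 0.468, -0.012, 1.603, 0.006, 1.071, -0.056], TCP at [240.335, -603.943, 249.99] pointing down, gripper open.
Joint ranges: [-2.53, 2.53], [-0.31, 2.02], [-1.57, 1.55], [0.28, 2.44], [-1.29, 4.43], [0.15, 1.84], [-2.92, 2.92]. Speed limits (rad/s): [2.57, 2.57, 3.14, 3.14, 3.14, 3.14, 3.14].

### API

Orientations are given as a rotation vector (axis times angle).
In Python, from station import readout, optics, env gives the robot as it stands.
- The arm moves only by the shell command python3 -m inch 'ROWS' [OPENING] [FORCE]. ROWS is JSON, one flat list of numbers, 4 for each row, row after row: the shift along the tool's x, y, z as a fraction of full scale, then the turn about the tool's z as a fraction of full scale. In form: [dx, dy, dz, spin, dx, dy, dz, spin, ...]. A call has 1 to 8 rows; each row is the pose to reach, as a shift and turn from the pose commanded when the call began, along the tool's axes at that moment; what a row does not reach only later rows make up. Full scale, the value 1, is 0.25 m for a shift and 120 degrees for a turn. A row lasts 1/12 s, in which the tool goes at most 41.7 mm and 7.16 degrees, less where a joint would pass 70% of its speed; a pose out of reach is approached as far as the arm can. A call with a number of a shift or a turn outside -1 to 1 is refused whole. A call with a gripper value outside its range is refused whole. OPENING is the opening, from -1 (shut) to 1 (fully open), set as the call begins (- or left out, the last holds). The fingers move at their own pace and stop on an object; FORCE is the grip in N (left out, the last holds). Time passes only in rows, so rows that repeat a pose let the fingers close. It gives the time, the measured TCP pose, the force, the opening and the grip force at its end, in the units of the state.
- readout.get_obs(): the state, without advancing time (a new reading comes with each control period).
- optics.capture(name): name is "scene" or "side" or "wrist"; returns the picture (420x560x3 uint8, red, green, blue); there is no depth.
- optics.camera_info(name): a dict with "fx", "fy", "cx", "cy" (pixels), "k1" (the pictures are not rectified: a ray, as slopes to the right and down, at radius r is drawn at 1 + k1 r^2 times it, then the intrinsics apply), "R" (3x3) and "t" (3): a world point X has camera coordinates R X + t. Camera axes: x right, y down, z forward; pixel columns grow to the right and rows downward; lengths in mm; the calibration is good to about 2 mm. A picture is of the moment at which its call begins: read the wrist's pose just before it. camera_info takes no time and is no camera call; for the wrist camera it gives the pose at the moment of the call.
- env.finish_job(): hands the job in; it is judged then, once.
The state is a dict: "t": time; "joint_positions": joint angles; "qvel": joint speeds; "joint_efforts": joint torques, N m; "eef_pos": TCP position; "tool_rot": TCP orientation; "force": force on the tool from outside, world axes, zero at the start; "wrist_torque": the same for the moment, N m; "width": finger opening in mm; "finger_force": force on a finger pad.
Only numpy, scipy, OpenCV 4.12 (cv2) and the standard library are available. Lean on these libraries where they do the work, as an engineer would, in place of code of your own. Each camera call takes 0.05 s, during which the arm holds its last target. There are 200 camera calls.

## Working session

There is one attempt and no reset: what is moved stays moved. The work goes in short steps, Python scripts to look and compute and a shell command to move; the robot and the scene stay as the last step left them, time stands still between calls to the robot, and variables do not carry over. Pictures are saved under pics/ and viewed, at most 14 in all, crops included, and the job is handed in when it is done.

```bash
ls; mkdir -p pics
python3 - <<'E'
from station import readout, optics
import cv2,numpy as np
o=readout.get_obs();print(o)
for n in ['scene','side','wrist']:
    i=optics.camera_info(n);print(n,{k:np.round(v,3).tolist() for k,v in i.items()})
    im=optics.capture(n);cv2.imwrite(f'pics/{n}0.png',im[:,:,::-1])
E
```

```text
pics
{'t': 0.0, 'joint_positions': array([ 1.14898031,  0.46840798, -0.01165239,  1.60366188,  0.00600354,
        1.07137976, -0.056279  ]), 'qvel': array([-0.00046536, -0.0008725 , -0.00022624, -0.00153398,  0.00064262,
        0.00032911,  0.00075813]), 'joint_efforts': array([ 4.79294631e-04, -5.32386982e+01,  2.13631784e-02, -2.51304424e+01,
        1.14229371e-02,  7.71187304e-03, -1.19427378e-05]), 'eef_pos': array([ 240.14794673, -603.42803309,  249.00248707]), 'tool_rot': array([-3.08367232e+00, -5.91163619e-01,  7.02519560e-04]), 'force': array([-0.12161369,  0.57138011,  0.07075683]), 'wrist_torque': array([-0.03459955,  0.01832534,  0.0031903 ]), 'finger_force': 0.0, 'width': 85.49792477834947}
scene {'fx': 466.637, 'fy': 466.637, 'cx': 279.742, 'cy': 211.34, 'k1': 0.036, 'R': [[-0.287, 0.958, -0.01], [0.784, 0.229, -0.577], [-0.55, -0.174, -0.817]], 't': [198.063, -358.832, 1787.495]}
side {'fx': 494.733, 'fy': 494.733, 'cx': 278.564, 'cy': 207.173, 'k1': -0.006, 'R': [[0.979, -0.204, 0.017], [-0.112, -0.603, -0.79], [0.171, 0.771, -0.613]], 't': [-571.421, 80.366, 1552.255]}
wrist {'fx': 352.313, 'fy': 352.313, 'cx': 278.809, 'cy': 209.767, 'k1': -0.011, 'R': [[0.369, -0.929, -0.001], [-0.894, -0.355, 0.272], [-0.253, -0.099, -0.962]], 't': [-648.843, -34.89, 378.399]}
```

View pics/scene0.png

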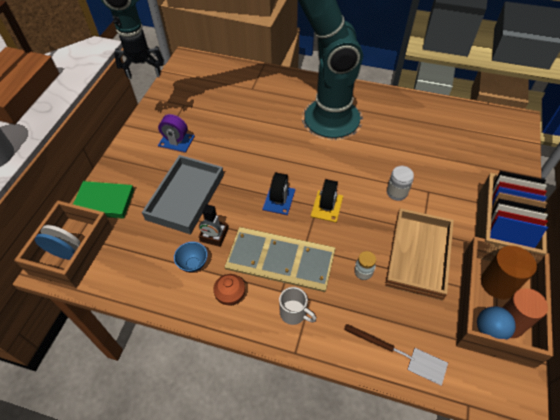

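View pics/side0.png

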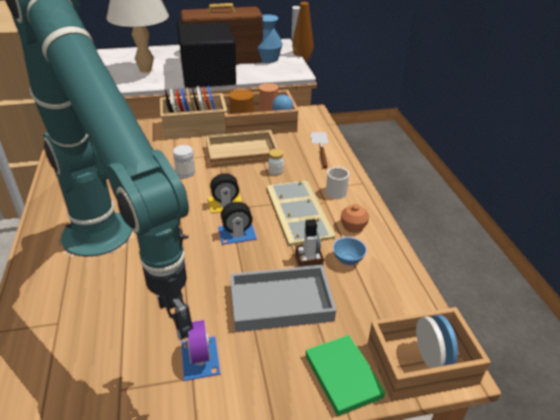

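The scene view shows blue (279,197) and yellow (328,203) castors on the table. The purple decoy is at (174,132), the board at (280,257), the gauge and holder at (212,225), the tub at (185,193) and the crate at (420,250). There is no red or white castor.

```bash
cat > h.py <<'E'
from station import readout, optics
import cv2,numpy as np
from scipy.spatial.transform import Rotation as Ro
def K(i): return np.array([[i['fx'],0,i['cx']],[0,i['fy'],i['cy']],[0,0,1.]]), np.array([i['k1'],0,0,0.])
def ray(i,uv):
    k,d=K(i); p=cv2.undistortPoints(np.array(uv,float).reshape(-1,1,2),k,d).reshape(-1,2)
    R=np.array(i['R']);return -R.T@i['t'], np.c_[p,np.ones(len(p))]@R
def plane(i,uv,z):
    c,v=ray(i,uv); return (c+v*((z-c[2])/v[:,2])[:,None])[:,:2]
def proj(i,X):
    k,d=K(i); return cv2.projectPoints(np.array(X,float).reshape(-1,3),cv2.Rodrigues(np.array(i['R']))[0],np.array(i['t'],float),k,d)[0].reshape(-1,2)
def snap(n,name=None):
    i=optics.camera_info(n); im=np.ascontiguousarray(optics.capture(n)[:,:,::-1])
    if name: cv2.imwrite(f'pics/{name}.png',im)
    return i,im
def mask(im,lo,hi): return cv2.inRange(cv2.cvtColor(im,cv2.COLOR_BGR2HSV),np.array(lo),np.array(hi))
def blobs(m,amin):
    c=cv2.findContours(m,cv2.RETR_EXTERNAL,cv2.CHAIN_APPROX_NONE)[0]
    return sorted([x for x in c if cv2.contourArea(x)>amin],key=cv2.contourArea,reverse=True)
def yaw(): # world angle of tool y axis
    R=Ro.from_rotvec(readout.get_obs()['tool_rot']).as_matrix();return np.degrees(np.arctan2(R[1,1],R[0,1]))
def go(x,y,z,ay=None):
    """fractions to TCP x,y,z (mm) and tool-y world angle ay (deg, mod 180)"""
    o=readout.get_obs();R=Ro.from_rotvec(o['tool_rot']).as_matrix()
    d=R.T@(np.array([x,y,z])-o['eef_pos'])/250
    s=0 if ay is None else -(((ay-yaw())+90)%180-90)/120
    print('go',np.round(d,4),round(s,4),'q7',round(o['joint_positions'][6],2))
E
python3 - <<'E'
from h import *
o=readout.get_obs();print(yaw())
i=optics.camera_info('scene')
for n,uv,z in [('blue top',(280,176),114),('yel top',(329,182),114),('board',(280,258),15),('gauge',(210,210),126),('holder',(212,232),30),('tub',(185,194),8),('crate',(420,252),8),('purple',(172,117),114),('jar',(401,185),50),('jar2',(366,265),50),('mug',(293,305),45),('pot',(229,289),45),('bowl',(192,257),30)]:
    print(n,plane(i,[uv],z).round())
i=optics.camera_info('wrist');print(plane(i,[(0,0),(560,0),(560,420),(0,420),(280,210)],0).round())
E
```

```text
-68.29619130257875
blue top [[422. -78.]]
yel top [[402.  76.]]
board [[652. -10.]]
gauge [[ 614. -238.]]
holder [[ 631. -238.]]
tub [[ 502. -389.]]
crate [[507. 394.]]
purple [[ 272. -517.]]
jar [[298. 297.]]
jar2 [[623. 243.]]
mug [[801.  72.]]
pot [[ 806. -115.]]
bowl [[ 731. -263.]]
[[  301.  -294.]
 [  497.  -788.]
 [   73. -1075.]
 [ -205.  -377.]
 [  206.  -618.]]
```

View pics/wrist0.png

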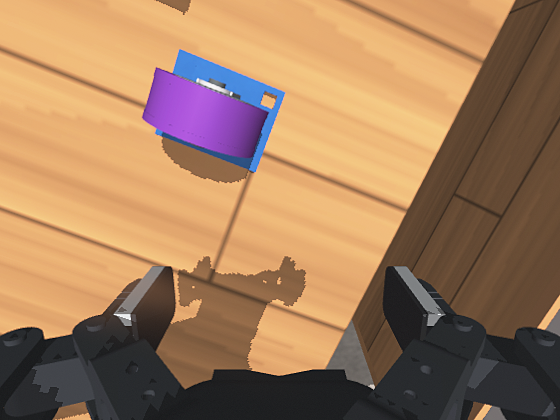

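The wrist view shows the decoy at (210,115), with image up = tool +x and image right = tool +y. Next I go over the working area with tool y along -y.

```bash
python3 -m inch '[0,0,-0.68,0.181,0,0,-0.68,0.181,0,0,-0.68,0.181,0,0,-0.68,0.181,0,0,-0.68,0.181,0,0,-0.68,0.181]' 1
for k in 1 2 3; do python3 -m inch '[0.4,-0.8,0,0,0.4,-0.8,0,0,0.4,-0.8,0,0,0.4,-0.8,0,0,0.4,-0.8,0,0,0.4,-0.8,0,0,0.4,-0.8,0,0,0.4,-0.8,0,0]'; done
python3 - <<'E'
from h import *
import time
o=readout.get_obs();print(o['eef_pos'],yaw(),o['joint_positions'].round(2))
snap('wrist','w1')
E
```

```text
t: 0.65
eef_pos: [240.8, -604.9, 423.7]
tool_rot: [3.135, 0.0, 0.004]
force: [-0.7, 0.2, -1.4]
width: 85.6
finger_force: 0.0
t: 1.32
eef_pos: [340.4, -403.1, 418.8]
tool_rot: [-3.14, -0.003, 0.003]
force: [-0.7, -0.8, 0.1]
width: 85.2
finger_force: 0.0
t: 1.98
eef_pos: [440.1, -205.2, 419.0]
tool_rot: [-3.142, 0.002, 0.003]
force: [-1.2, -0.5, 0.3]
width: 85.2
finger_force: 0.0
t: 2.65
eef_pos: [540.8, -6.4, 418.9]
tool_rot: [3.141, -0.004, -0.003]
force: [0.2, -0.1, -0.3]
width: 85.5
finger_force: 0.0
[540.80815308  -6.37236289 418.86765318] -90.15358953327168 [ 0.32  0.19 -0.43  1.62  0.08  1.35 -1.7 ]
```

View pics/w1.png

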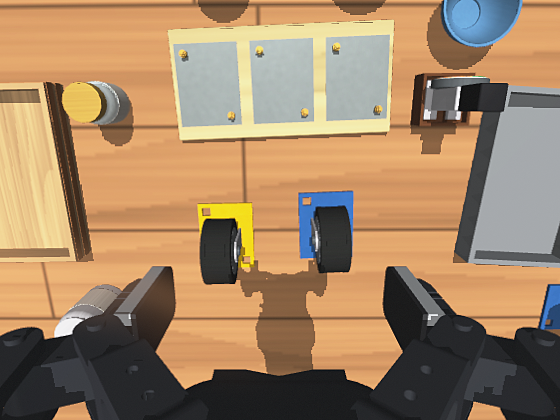

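The view shows the pins at (183,55),(231,116),(260,51),(304,113),(336,47),(377,110). The yellow plate is at (226,236), the blue plate at (326,226) and the gauge at (440,98). Board and castor axes are close to the tool's.

```bash
cat >> h.py <<'E'
def corners(c):
    p=c.reshape(-1,2).astype(float);s=p.sum(1);d=p[:,0]-p[:,1]
    return dict(TL=p[s.argmin()],BR=p[s.argmax()],TR=p[d.argmax()],BL=p[d.argmin()])
HSV=dict(yellow=([22,180,120],[32,255,255]),blue=([100,150,100],[115,255,255]))
def castor(i,im,col,diag,roi):
    m=mask(im,*HSV[col]);k=np.zeros_like(m);x0,y0,x1,y1=roi;k[y0:y1,x0:x1]=255;m&=k
    c=corners(blobs(m,300)[0]);W={a:plane(i,[b],6)[0] for a,b in c.items()}
    print(col,{a:(b.tolist(),W[a].round(1).tolist()) for a,b in c.items()},'centre',((W[diag[0]]+W[diag[1]])/2).round(1))
    holes=[]
    for h in cv2.findContours(m,cv2.RETR_CCOMP,cv2.CHAIN_APPROX_NONE)[0]:
        if 20<cv2.contourArea(h)<1500:
            M=cv2.moments(h);q=(M['m10']/M['m00'],M['m01']/M['m00']);print('  hole?',np.round(q),cv2.contourArea(h),plane(i,[q],6).round(1))
E
python3 - <<'E'
from h import *
i=optics.camera_info('wrist');im=cv2.imread('pics/w1.png')
print('cam',(-np.array(i['R']).T@i['t']).round())
castor(i,im,'yellow',('TL','BR'),(180,180,275,290));castor(i,im,'blue',('TR','BL'),(280,180,370,290))
for a in [(206,210),(247,262),(307,201)]: print('h',a,plane(i,[a],6).round(1))
P=[(183,55),(231,116),(260,51),(304,113),(336,47),(377,110)]
m=mask(im,[14,120,90],[26,255,255]);
q=plane(i,P,30).reshape(3,2,2);print(q.mean(1).round(1),[np.degrees(np.arctan2(*(a[0]-a[1])[::-1])).round(1) for a in q],np.degrees(np.arctan2(30,42)), np.linalg.norm(q[:,0]-q[:,1],axis=1))
E
python3 -c "
import cv2;im=cv2.imread('pics/w1.png')[20:280,160:420];cv2.imwrite('pics/w1c.png',cv2.resize(im,None,fx=2.3,fy=2.3,interpolation=cv2.INTER_CUBIC))"
```

```text
cam [610.  -7. 543.]
yellow {'TL': ([198.0, 204.0], [467.1, 120.3]), 'BR': ([253.0, 266.0], [360.2, 36.3]), 'TR': ([251.0, 203.0], [468.3, 36.7]), 'BL': ([200.0, 233.0], [418.7, 120.4])} centre [413.7  78.3]
  hole? [233. 224.] 1414.5 [[432.8  65.9]]
  hole? [246. 259.] 71.5 [[372.9  47.6]]
  hole? [206. 211.] 77.5 [[454.9 108.4]]
blue {'TL': ([299.0, 193.0], [484.0, -38.8]), 'BR': ([351.0, 237.0], [410.4, -123.8]), 'TR': ([352.0, 192.0], [485.2, -121.6]), 'BL': ([301.0, 257.0], [375.9, -43.2])} centre [430.5 -82.4]
  hole? [319. 214.] 1369.5 [[449.8 -70.1]]
  hole? [306. 201.] 97.5 [[471.8 -50.4]]
h (206, 210) [[457.2 108.3]]
h (247, 262) [[367.4  46. ]]
h (307, 201) [[471.  -51.5]]
[[ 641.4   90.2]
 [ 645.3  -13.1]
 [ 649.4 -115.3]] [np.float64(37.5), np.float64(36.7), np.float64(36.6)] 35.53767779197438 [100.8974176  100.80372326 101.75163708]
```

View pics/w1c.png

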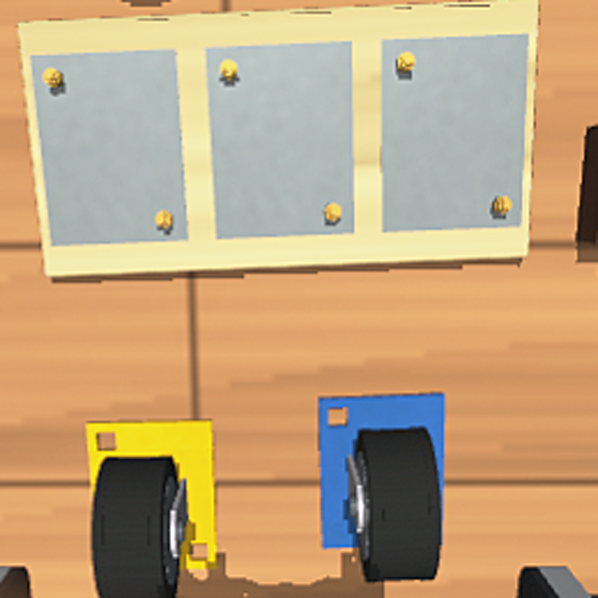

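```bash
cat > look.py <<'E'
from h import *
import sys
o=readout.get_obs();print(o['t'],o['eef_pos'].round(1),round(yaw(),2))
i,im=snap('wrist',sys.argv[1])
import json;json.dump({k:np.array(v).tolist() for k,v in i.items()},open(f'pics/{sys.argv[1]}.json','w'))
E
S='python3 -m inch'
$S '[-0.5,-0.34,0.64,0,-0.5,-0.34,0.64,0,-0.5,-0.34,0.64,0,-0.5,-0.34,0.64,0,-0.5,-0.34,0.64,0,-0.5,-0.34,0.64,0,-0.5,-0.34,0.64,0,-0.5,-0.34,0.64,0]'>/dev/null; $S '[0,0,0,0,0,0,0,0,0,0,0,0]' >/dev/null; python3 look.py y1
$S '[0.06,0.64,0,0,0.06,0.64,0,0,0.06,0.64,0,0,0.06,0.64,0,0,0.06,0.64,0,0,0.06,0.64,0,0,0.06,0.64,0,0]' >/dev/null; $S '[0,0,0,0,0,0,0,0,0,0,0,0]' >/dev/null; python3 look.py b1
$S '[0.85,-0.69,-0.06,0,0.85,-0.69,-0.06,0,0.85,-0.69,-0.06,0,0.85,-0.69,-0.06,0,0.85,-0.69,-0.06,0,0.85,-0.69,-0.06,0,0.85,-0.69,-0.06,0,0.85,-0.69,-0.06,0]' >/dev/null; $S '[0,0,0,0,0,0,0,0,0,0,0,0]' >/dev/null; python3 look.py s0
$S '[0.03,0.82,0,0,0.03,0.82,0,0,0.03,0.82,0,0,0.03,0.82,0,0,0.03,0.82,0,0,0.03,0.82,0,0,0.03,0.82,0,0,0.03,0.82,0,0]' >/dev/null; $S '[0,0,0,0,0,0,0,0,0,0,0,0]' >/dev/null; python3 look.py s2
python3 - <<'E'
import cv2,numpy as np
r=[cv2.imread(f'pics/{n}.png')[20:320,80:480] for n in ['y1','b1','s0','s2']]
cv2.imwrite('pics/m1.png',np.vstack([np.hstack(r[:2]),np.hstack(r[2:])]))
E
```

```text
3.6167 [417.1  80.3 261. ] -90.14
4.5 [430.6 -77.9 260. ] -89.9
5.4667 [642.4  92.2 274.9] -90.08
6.4333 [ 650.6 -110.   275.2] -89.89
```

View pics/m1.png

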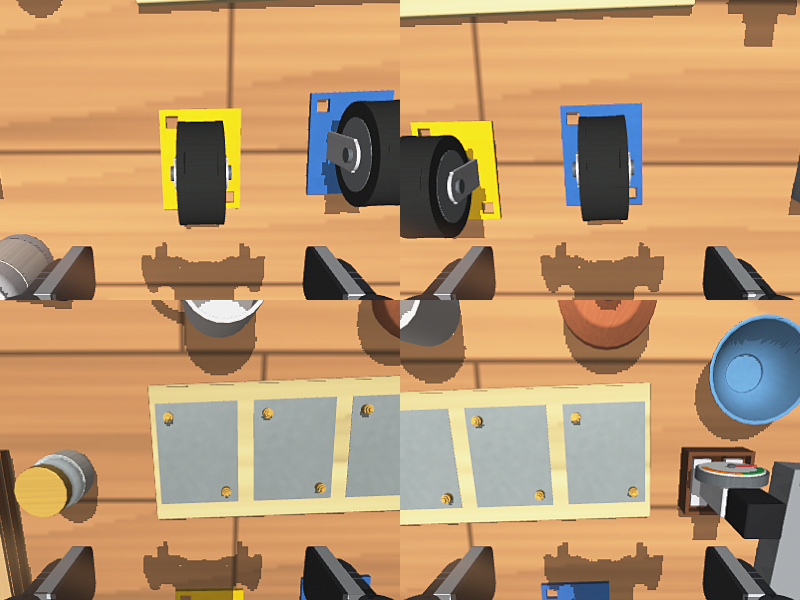

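Run:
```python
from h import *
import json
L=lambda n:(json.load(open(f'pics/{n}.json')),cv2.imread(f'pics/{n}.png'))
castor(*L('y1'),'yellow',('TL','BR'),(230,120,330,240));castor(*L('b1'),'blue',('TL','BR'),(235,115,330,235))
for n in ['s0','s2']:
    i,im=L(n);m=mask(im,[12,130,80],[28,255,255]);out=[]
    for c in blobs(m,15):
        if cv2.contourArea(c)<200:
            (u,v),r=cv2.minEnclosingCircle(c);M=cv2.moments(c);q=(M['m10']/M['m00'],M['m01']/M['m00'])
            if 90<q[1]<250: print(n,np.round(q,1),cv2.contourArea(c),plane(i,[q],26).round(1),plane(i,[q],30).round(1))
```

```text
yellow {'TL': ([239.0, 130.0], [466.6, 122.3]), 'BR': ([318.0, 227.0], [359.0, 36.4]), 'TR': ([320.0, 129.0], [467.4, 37.2]), 'BL': ([244.0, 228.0], [358.1, 120.3])} centre [412.8  79.4]
blue {'TL': ([240.0, 127.0], [482.6, -37.0]), 'BR': ([321.0, 222.0], [378.5, -125.2]), 'TR': ([321.0, 124.0], [485.8, -121.6]), 'BL': ([247.0, 225.0], [374.8, -41.8])} centre [430.5 -81.1]
s2 [ 57.8 144.2] 68.5 [[685.3 122.4]] [[685.6 120. ]]
s2 [156.  140.8] 59.0 [[688.7  18.6]] [[689.1  17.2]]
s2 [126.2 217.8] 58.0 [[604.6  59.7]] [[605.8  57.9]]
s2 [219.3 214.9] 55.5 [[608.1 -43.9]] [[609.3 -44.6]]
s2 [313.  211.6] 55.0 [[ 612.  -147.3]] [[ 613.1 -146.9]]
s2 [255.2 137.1] 53.0 [[692.6 -85.1]] [[692.9 -85.3]]
s2 [421.4 173.6] 30.0 [[ 654.5 -262.4]] [[ 655.2 -260.8]]
s2 [398.9 190.8] 28.5 [[ 635.6 -240. ]] [[ 636.5 -238.6]]
```

Run:
```python
from h import *
import json
cmd=dict(y1=(415.3,81.1,260),b1=(430.3,-78.9,260),s0=(642.8,93.6,275),s2=(650.3,-111.4,275))
for n in ['y1','b1','s0','s2']:
    i=json.load(open(f'pics/{n}.json'));R=np.array(i['R']);print(n,(-R.T@i['t']-cmd[n]).round(2),R[0].round(4),R[2].round(3))
for n in ['s0','s2']:
    i=json.load(open(f'pics/{n}.json'));im=cv2.imread(f'pics/{n}.png')
    m=mask(im,[10,110,60],[28,255,255]);g=mask(im,[60,0,90],[125,70,255])
    hull=np.zeros_like(m)
    for c in blobs(g,2500): cv2.drawContours(hull,[cv2.convexHull(c)],0,255,-1)
    for c in blobs(m&cv2.erode(hull,np.ones((3,3))),15):
        M=cv2.moments(c);q=(M['m10']/M['m00'],M['m01']/M['m00'])
        if cv2.contourArea(c)<200: print(n,np.round(q,1),cv2.contourArea(c),plane(i,[q],21).round(1))
i=json.load(open('pics/y1.json'))
```

```text
y1 [ 70.26  -0.72 124.87] [-3.1e-03 -1.0e+00 -2.0e-04] [-0.27   0.001 -0.963]
b1 [ 69.07   1.39 123.87] [ 1.2e-03 -1.0e+00  2.0e-04] [-0.272 -0.    -0.962]
s0 [ 68.41  -1.01 123.62] [-0.0021 -1.      0.0012] [-0.272 -0.001 -0.962]
s2 [ 68.99   1.81 124.01] [ 1.2e-03 -1.0e+00 -1.0e-04] [-0.272 -0.    -0.962]
s0 [447.1 128.9] 81.0 [[692.  -84.5]]
s0 [494.1 203.9] 79.5 [[ 610.5 -147.5]]
s0 [400.1 207.4] 64.5 [[606.7 -42.7]]
s0 [247.5 136.6] 62.5 [[684.4 125.1]]
s0 [347.5 132.7] 62.0 [[688.2  20. ]]
s0 [305.8 211.1] 55.5 [[602.6  62.3]]
s2 [ 58.4 144.3] 86.0 [[684.7 124.9]]
s2 [126.1 217.8] 65.5 [[603.  62.]]
s2 [156.  140.7] 62.0 [[688.4  20.4]]
s2 [219.2 214.8] 58.5 [[606.7 -42.9]]
s2 [312.8 211.6] 58.5 [[ 610.6 -147.6]]
s2 [255.1 136.9] 57.5 [[692.4 -84.6]]
```

```bash
S='python3 -m inch'
$S '[-0.951,-0.756,0,-0.006,-0.951,-0.756,0,-0.006,-0.951,-0.756,0,-0.006,-0.951,-0.756,0,-0.006,-0.951,-0.756,0,-0.006,-0.951,-0.756,0,-0.006,-0.951,-0.756,0,-0.006,-0.951,-0.756,0,-0.006]' 1 >/dev/null
$S '[0,0,0.4,0,0,0,0.4,0,0,0,0.4,0,0,0,0.4,0,0,0,0.4,0,0,0,0.4,0]' >/dev/null
python3 -c "
from h import *
print(readout.get_obs()['eef_pos'],yaw());go(412.8,79.0,101,-89.3)"
```

```text
[414.00607976  77.98799794 176.21109452] -89.27765421542037
go [-0.0054 -0.004   0.3008] 0.0002 q7 -1.98
```

```bash
S='python3 -m inch'
$S '[-0.005,-0.004,0.15,0,-0.005,-0.004,0.2,0,-0.005,-0.004,0.25,0,-0.005,-0.004,0.3,0,-0.005,-0.004,0.3,0,-0.005,-0.004,0.3,0,-0.005,-0.004,0.3,0]' 
$S '[0,0,0,0,0,0,0,0,0,0,0,0,0,0,0,0,0,0,0,0,0,0,0,0,0,0,0,0,0,0,0,0]' -1 60
$S '[0,0,-0.1,0,0,0,-0.2,0,0,0,-0.3,0,0,0,-0.4,0,0,0,-0.4,0,0,0,-0.4,0]'
python3 -c "
from h import *
print(readout.get_obs()['eef_pos'],yaw());go(643.65,93.6,200,-88)"
```

```text
t: 8.23
eef_pos: [412.8, 78.7, 101.3]
tool_rot: [-3.141, -0.019, -0.004]
force: [-0.1, 0.9, 0.5]
width: 85.1
finger_force: 0.0
t: 8.9
eef_pos: [412.0, 78.7, 100.5]
tool_rot: [3.142, 0.019, 0.001]
force: [0.3, 0.5, 6.1]
width: 39.2
finger_force: 60.8
t: 9.4
eef_pos: [411.7, 78.2, 200.2]
tool_rot: [3.141, 0.018, 0.003]
force: [-0.1, -0.8, -4.7]
width: 39.2
finger_force: 63.4
[411.70106571  78.17238453 200.24577806] -89.33229096971982
go [ 0.9284 -0.0509  0.0025] -0.0111 q7 -1.96
```

```bash
S='python3 -m inch'
$S '[0.15,-0.05,0,-0.011,0.3,-0.05,0,-0.011,0.45,-0.05,0,-0.011,0.6,-0.05,0,-0.011,0.75,-0.05,0,-0.011,0.87,-0.05,0,-0.011,0.927,-0.05,0,-0.011,0.927,-0.05,0,-0.011]' >/dev/null
$S '[0,0,0.1,0,0,0,0.15,0,0,0,0.18,0,0,0,0.18,0,0,0,0.18,0,0,0,0.18,0]'
python3 look.py p1; python3 -c "
from h import *
go(643.3,93.6,140,-88)"
```

```text
t: 10.57
eef_pos: [643.4, 94.0, 155.7]
tool_rot: [-3.141, -0.056, -0.002]
force: [1.0, -0.0, -5.0]
width: 39.1
finger_force: 63.4
10.5667 [643.4  94.  155.7] -87.97
go [-0.0016  0.0016  0.0642] 0.0002 q7 -1.97
```

View pics/p1.png

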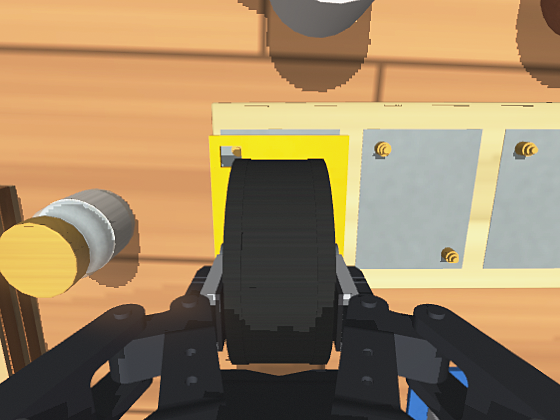

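The yellow castor is held with its plate hole at about (229,156), and the front pin shows in it. I'll check the plate position against the station.

Run:
```python
from h import *
import json
i=json.load(open('pics/p1.json'));im=cv2.imread('pics/p1.png')
m=mask(im,*HSV['yellow']);m[:,:195]=0;c=corners(blobs(m,300)[0])
z=155.7-101+6
tl,tr=plane(i,[c['TL']],z)[0],plane(i,[c['TR']],z)[0];print(c,tl,tr)
a=np.arctan2(tr[0]-tl[0],tl[1]-tr[1]);print('yaw',np.degrees(a)); mid=(tl+tr)/2
print('centre',mid-55*np.array([np.cos(a),np.sin(a)]),np.linalg.norm(tl-tr))
print('hole centre px if aligned',proj(i,[[684.5,125,z]]))
```

```text
{'TL': array([209., 136.]), 'BR': array([342., 255.]), 'TR': array([348., 136.]), 'BL': array([215., 256.])} [695.72465654 138.75780484] [698.66444295  54.03633837]
yaw 1.9873334003287355
centre [642.22763126  94.48975099] 84.77245557145646
hole centre px if aligned [[231.58237378 155.23969695]]
```

```bash
S='python3 -m inch'
$S '[0.002,0.004,0.04,0,0.002,0.004,0.08,0,0.002,0.004,0.1,0,0.002,0.004,0.11,0,0.002,0.004,0.12,0,0.002,0.004,0.13,0,0.002,0.004,0.14,0]'
$S '[0,0,0.005,0,0,0,0.01,0,0,0,0.015,0,0,0,0.02,0,0,0,0.024,0,0,0,0.024,0]'
```

```text
t: 11.2
eef_pos: [643.9, 93.0, 119.9]
tool_rot: [-3.141, -0.055, -0.001]
force: [0.1, 0.4, -5.0]
width: 39.2
finger_force: 63.6
t: 11.7
eef_pos: [643.7, 92.9, 116.3]
tool_rot: [3.14, 0.055, 0.001]
force: [-6.5, -1.4, 8.2]
width: 38.9
finger_force: 65.5
```

```bash
S='python3 -m inch'
$S '[0,0,0,0,0,0,0,0,0,0,0,0,0,0,0,0,0,0,0,0,0,0,0,0]' 1
$S '[0,0,-0.1,0,0,0,-0.2,0,0,0,-0.3,0,0,0,-0.45,0,0,0,-0.6,0,0,0,-0.64,0,0,0,-0.64,0,0,0,-0.64,0]' >/dev/null
python3 look.py p2
python3 - <<'E'
from h import *
import json
i=json.load(open('pics/p2.json'));im=cv2.imread('pics/p2.png')
m=mask(im,*HSV['yellow']);m[:,:195]=0;c=corners(blobs(m,300)[0]);W={a:plane(i,[b],21)[0] for a,b in c.items()}
print(c,np.mean(list(W.values()),0),W)
go(430.4,-81.4,275,-87.7)
E
```

```text
t: 12.2
eef_pos: [643.8, 92.9, 113.9]
tool_rot: [-3.141, -0.055, -0.0]
force: [-0.1, -0.0, 0.4]
width: 85.2
finger_force: 0.0
12.8667 [643.7  92.7 274.1] -87.99
{'TL': array([238., 126.]), 'BR': array([316., 224.]), 'TR': array([319., 126.]), 'BL': array([241., 223.])} [643.54356346  93.28771912] {'TL': array([695.43919609, 137.31937776]), 'BR': array([591.0501584 ,  49.30635184]), 'TR': array([698.34645672,  52.92609979]), 'BL': array([589.33844265, 133.59904707])}
go [-0.8746  0.6653 -0.0073] -0.0024 q7 -1.92
```

```bash
S='python3 -m inch'
$S '[-0.874,0.665,0,-0.002,-0.874,0.665,0,-0.002,-0.874,0.665,0,-0.002,-0.874,0.665,0,-0.002,-0.874,0.665,0,-0.002,-0.874,0.665,0,-0.002,-0.874,0.665,0,-0.002,-0.874,0.665,0,-0.002]' >/dev/null;$S '[0,0,0.1,0,0,0,0.1,0,0,0,0.1,0]' >/dev/null
python3 look.py b2
python3 - <<'E'
from h import *
import json
castor(json.load(open('pics/b2.json')),cv2.imread('pics/b2.png'),'blue',('TL','BR'),(180,80,380,260))
go(430.4,-81.4,101,-87.7)
E
```

```text
13.8333 [430.1 -80.4 247.3] -87.7
blue {'TL': ([239.0, 124.0], [482.9, -37.5]), 'BR': ([319.0, 226.0], [378.0, -125.7]), 'TR': ([322.0, 124.0], [486.2, -121.0]), 'BL': ([242.0, 226.0], [374.6, -41.6])} centre [430.4 -81.6]
go [-0.0011  0.0047  0.589 ] 0.0002 q7 -1.5
```

```bash
S='python3 -m inch'
$S '[-0.001,0.005,0.12,0,-0.001,0.005,0.24,0,-0.001,0.005,0.36,0,-0.001,0.005,0.46,0,-0.001,0.005,0.54,0,-0.001,0.005,0.587,0,-0.001,0.005,0.587,0,-0.001,0.005,0.587,0]' 
$S '[0,0,0,0,0,0,0,0,0,0,0,0,0,0,0,0,0,0,0,0,0,0,0,0,0,0,0,0,0,0,0,0]' -1 60
$S '[0,0,-0.1,0,0,0,-0.2,0,0,0,-0.3,0,0,0,-0.4,0,0,0,-0.4,0,0,0,-0.4,0]'
python3 -c "
from h import *
print(readout.get_obs()['eef_pos'],yaw());go(651.0,-116.1,200,-88)"
```

```text
t: 14.55
eef_pos: [431.4, -81.7, 102.2]
tool_rot: [-3.14, -0.064, 0.001]
force: [0.1, 0.2, 0.1]
width: 85.3
finger_force: 0.0
t: 15.22
eef_pos: [431.6, -82.2, 103.2]
tool_rot: [3.141, 0.062, 0.002]
force: [-2.1, 1.4, 4.3]
width: 38.8
finger_force: 60.1
t: 15.72
eef_pos: [431.3, -82.7, 203.0]
tool_rot: [3.14, 0.061, 0.004]
force: [-0.5, 0.0, -4.5]
width: 39.1
finger_force: 62.7
[431.26131789 -82.65508385 203.00842607] -87.77455155156743
go [0.8731 0.1678 0.0143] 0.0019 q7 -1.54
```

```bash
S='python3 -m inch'
$S '[0.15,0.168,0,0.002,0.3,0.168,0,0.002,0.45,0.168,0,0.002,0.6,0.168,0,0.002,0.74,0.168,0,0.002,0.85,0.168,0,0.002,0.877,0.168,0,0.002,0.877,0.168,0,0.002]' >/dev/null
$S '[0,0,0.1,0,0,0,0.15,0,0,0,0.18,0,0,0,0.18,0,0,0,0.18,0,0,0,0.18,0]' >/dev/null
python3 look.py p3
python3 - <<'E'
from h import *
import json
i=json.load(open('pics/p3.json'));im=cv2.imread('pics/p3.png')
m=mask(im,*HSV['blue']);m[:,:195]=0;m[:,370:]=0;m[:100]=0;c=corners(blobs(m,300)[0])
z=readout.get_obs()['eef_pos'][2]-103+6
tl,tr=plane(i,[c['TL']],z)[0],plane(i,[c['TR']],z)[0];print(c,tl,tr)
a=np.arctan2(tr[0]-tl[0],tl[1]-tr[1]);print('yaw',np.degrees(a)); mid=(tl+tr)/2
print('centre',mid-55*np.array([np.cos(a),np.sin(a)]),np.linalg.norm(tl-tr))
E
```

```text
16.8833 [ 652.  -115.7  158.1] -87.99
{'TL': array([209., 136.]), 'BR': array([341., 253.]), 'TR': array([347., 137.]), 'BL': array([216., 254.])} [704.1815589  -70.74604055] [ 706.4870688  -155.57629858]
yaw 1.5567968384279187
centre [ 650.35461519 -114.65540337] 84.86158173056637
```

```bash
S='python3 -m inch'
$S '[0.003,0.005,0.04,0,0.003,0.005,0.08,0,0.003,0.005,0.1,0,0.003,0.005,0.11,0,0.003,0.005,0.12,0,0.003,0.005,0.13,0,0.003,0.005,0.14,0]'
$S '[0,0,0.005,0,0,0,0.01,0,0,0,0.015,0,0,0,0.02,0,0,0,0.026,0,0,0,0.026,0]'
```

```text
t: 17.52
eef_pos: [652.7, -116.7, 122.1]
tool_rot: [3.141, 0.056, 0.001]
force: [0.0, -0.4, -4.2]
width: 39.2
finger_force: 62.9
t: 18.02
eef_pos: [652.9, -116.6, 118.2]
tool_rot: [3.14, 0.056, 0.001]
force: [-5.1, 1.3, 9.3]
width: 39.4
finger_force: 64.5
```

```bash
S='python3 -m inch'
$S '[0,0,0,0,0,0,0,0,0,0,0,0,0,0,0,0,0,0,0,0,0,0,0,0]' 1 >/dev/null
$S '[0,0,-0.1,0,0,0,-0.2,0,0,0,-0.3,0,0,0,-0.45,0,0,0,-0.6,0,0,0,-0.64,0,0,0,-0.64,0,0,0,-0.64,0]' >/dev/null
python3 look.py p4
python3 - <<'E'
from h import *
import json
i=json.load(open('pics/p4.json'));im=cv2.imread('pics/p4.png')
m=mask(im,*HSV['blue']);m[:,:195]=0;m[:,370:]=0;c=corners(blobs(m,300)[0]);W={a:plane(i,[b],21)[0] for a,b in c.items()}
print(c,np.mean(list(W.values()),0))
E
$S '[-0.08,0.25,0,0,-0.08,0.49,0,0,-0.08,0.49,0,0,-0.08,0.49,0,0,-0.08,0.49,0,0,-0.08,0.49,0,0]' >/dev/null; python3 look.py g1
```

```text
19.1833 [ 652.5 -116.9  275.9] -87.99
{'TL': array([238., 125.]), 'BR': array([315., 224.]), 'TR': array([318., 125.]), 'BL': array([241., 223.])} [ 652.46617002 -115.84174095]
19.7333 [ 636.1 -239.4  273.4] -87.99
```

View pics/g1.png

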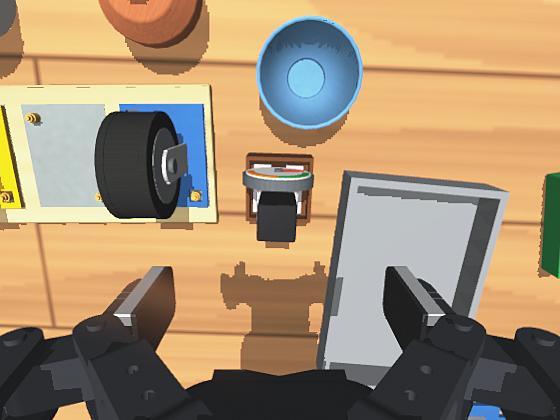

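The gauge stands at (280,200) with its black grip over (258–297, 193–242) and its dial facing +x. The holder is the brown square around it, and blue is seated on the right station.

Run:
```python
from h import *
import json
i=json.load(open('pics/g1.json'));im=cv2.imread('pics/g1.png')
m=mask(im,[0,0,0],[180,255,45]);m[:,:235]=0;m[:,325:]=0;m[:185]=0;m[255:]=0
c=blobs(m,300)[0];C=corners(c);print(C,cv2.boundingRect(c))
bl,br=plane(i,[C['BL'],C['BR']],146);print(bl,br,(bl+br)/2+[15,0],np.degrees(np.arctan2(br[0]-bl[0],bl[1]-br[1])))
# holder brown corners, top rim z=34
m=mask(im,[0,60,30],[14,255,130]);m[:,:235]=0;m[:,325:]=0;m[:140]=0;m[240:]=0
c=blobs(m,100);C=corners(np.vstack(c));print('holder',C);W=[plane(i,[C[k]],34)[0] for k in('TL','TR','BR','BL')];print(np.round(W,1),np.mean(W,0))
b=W[0]-W[1];print('yaw',np.degrees(np.arctan2(-b[0],b[1])))
go(*((bl+br)/2+[15,0]),124)
```

```text
{'TL': array([262., 192.]), 'BR': array([296., 212.]), 'TR': array([293., 193.]), 'BL': array([258., 211.])} (258, 192, 39, 21)
[ 632.0093284  -223.43090012] [ 632.22239186 -251.64044252] [ 647.11586013 -237.53567132] 0.4327402617215338
holder {'TL': array([249., 153.]), 'BR': array([305., 219.]), 'TR': array([311., 155.]), 'BL': array([296., 225.])}
[[ 660.9 -207.1]
 [ 661.1 -270.7]
 [ 592.1 -268.3]
 [ 585.  -258.9]] [ 624.77929126 -251.25121905]
yaw 0.1436336207933281
go [4.340e-02 4.000e-04 6.001e-01] 0 q7 -1.38
```

Run:
```python
from h import *
import json
im=cv2.imread('pics/g1.png')[140:255,230:330];cv2.imwrite('pics/g1c.png',cv2.resize(im,None,fx=5,fy=5,interpolation=cv2.INTER_CUBIC))
i=json.load(open('pics/g1.json'))
print(plane(i,[(277,242),(277,212)],146).round(1))
```

```text
[[ 608.  -238.3]
 [ 631.7 -237.5]]
```

View pics/g1c.png

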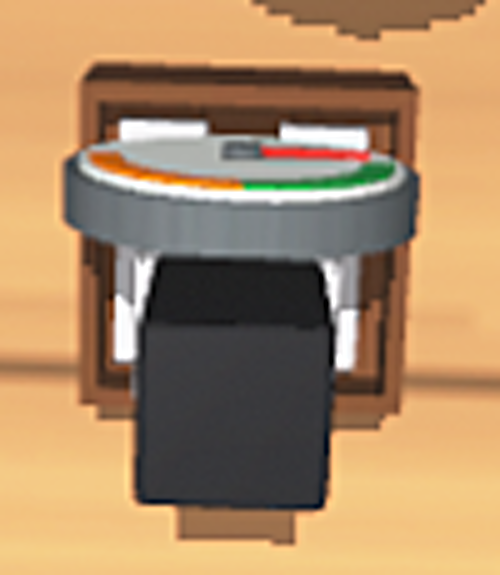

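The crop shows the grip's top face spanning crop rows 325–508 (image rows 205–241.6, columns 257.5–296). The holder rim runs over rows 157.6–221 and columns 246.4–313.4, and the needle rests in green at level left.

```bash
python3 - <<'E'
from h import *
import json
i=json.load(open('pics/g1.json'))
W=plane(i,[(258.6,204.8),(296.4,204.4),(295.5,241.5),(257.2,240.5)],146);print(W.round(1),W.mean(0))
H=plane(i,[(246.4,156.4),(313.4,158),(309.8,222.3),(246.4,220.2)],34);print(H.round(1),H.mean(0))
for W in(W,H):
  b=W[0]-W[1];print(np.degrees(np.arctan2(-b[0],b[1])))
E
python3 -c "
from h import *
go(622.5,-238.0,122,-89.5)"
```

```text
[[ 636.8 -223.8]
 [ 638.1 -251.7]
 [ 608.9 -252.4]
 [ 608.6 -223.2]] [ 623.08862182 -237.76647253]
[[ 657.4 -204.4]
 [ 658.1 -273.3]
 [ 588.6 -273.7]
 [ 588.6 -205.1]] [ 623.14684817 -239.1434297 ]
2.6279979882776527
0.6187835354024027
go [-0.055  -0.0014  0.6083] 0.0135 q7 -1.38
```

```bash
S='python3 -m inch'
$S '[-0.053,-0.001,0.12,0.009,-0.053,-0.001,0.24,0.009,-0.053,-0.001,0.36,0.009,-0.053,-0.001,0.48,0.009,-0.053,-0.001,0.56,0.009,-0.053,-0.001,0.604,0.009,-0.053,-0.001,0.604,0.009,-0.053,-0.001,0.604,0.009]' 
$S '[0,0,0,0,0,0,0,0,0,0,0,0,0,0,0,0,0,0,0,0,0,0,0,0,0,0,0,0,0,0,0,0]' -1 70
python3 -c "
from h import *
print(yaw())"
$S '[0,0,-0.1,0,0,0,-0.2,0,0,0,-0.3,0,0,0,-0.4,0,0,0,-0.55,0,0,0,-0.6,0,0,0,-0.6,0]'
python3 -c "
from h import *
print(yaw());go(643.5,93.3,268,-89)"
```

```text
t: 20.45
eef_pos: [624.1, -238.9, 124.9]
tool_rot: [-3.141, -0.029, 0.0]
force: [-0.3, -0.1, 1.0]
width: 85.2
finger_force: 0.0
t: 21.12
eef_pos: [624.1, -240.2, 125.6]
tool_rot: [3.141, 0.026, 0.002]
force: [-1.3, 1.7, 5.8]
width: 29.5
finger_force: 70.2
-89.04904119737668
t: 21.7
eef_pos: [625.2, -240.6, 278.0]
tool_rot: [3.139, 0.025, 0.009]
force: [0.4, 0.4, -3.6]
width: 29.5
finger_force: 70.0
-89.07692749653478
go [ 0.0945 -1.3343  0.0374] -0.0006 q7 -1.39
```

```bash
S='python3 -m inch'
$S '[0.1,-0.12,0,0,0.1,-0.24,0,0,0.1,-0.36,0,0,0.1,-0.48,0,0,0.1,-0.6,0,0,0.1,-0.72,0,0,0.1,-0.84,0,0,0.1,-0.9,0,0]' >/dev/null
$S '[0,-0.12,0,0,0,-0.24,0,0,0,-0.36,0,0,0,-0.43,0,0,0,-0.43,0,0,0,-0.43,0,0]' 
python3 look.py t1
python3 - <<'E'
from h import *
i,im=snap('scene','sc1')
for col,s in (('yellow',(643.5,93.4)),('blue',(651.4,-116.1))):
    q=proj(i,[[*s,21]])[0].astype(int);x,y=q
    for z,c in [(21,0)]:
        m=mask(im,*HSV[col]);k=np.zeros_like(m);k[y-45:y+45,x-45:x+45]=255
        b=blobs(m&k,30)
        if b: p=plane(i,np.vstack(b).reshape(-1,2),21);print(col,p.min(0).round(),p.max(0).round(),'mid',((p.min(0)+p.max(0))/2).round(1))
go(644.3,93.3,245)
E
python3 -c "
import cv2,numpy as np
a=cv2.imread('pics/t1.png');b=cv2.imread('pics/sc1.png')[170:330,180:380];b=cv2.resize(b,None,fx=2,fy=2)
c=np.zeros((420,400,3),np.uint8);c[:320]=b;cv2.imwrite('pics/t1m.png',np.hstack([a[:,80:480],c]))"
```

```text
t: 22.87
eef_pos: [642.3, 93.4, 272.4]
tool_rot: [3.141, 0.029, -0.005]
force: [0.4, -0.7, -3.9]
width: 29.2
finger_force: 70.3
22.8667 [642.3  93.4 272.4] -88.93
yellow [588.  50.] [699. 136.] mid [643.6  93. ]
blue [ 601. -155.] [708. -73.] mid [ 654.2 -114.3]
go [ 0.006  -0.0107  0.1118] 0 q7 -1.93
```

View pics/t1m.png

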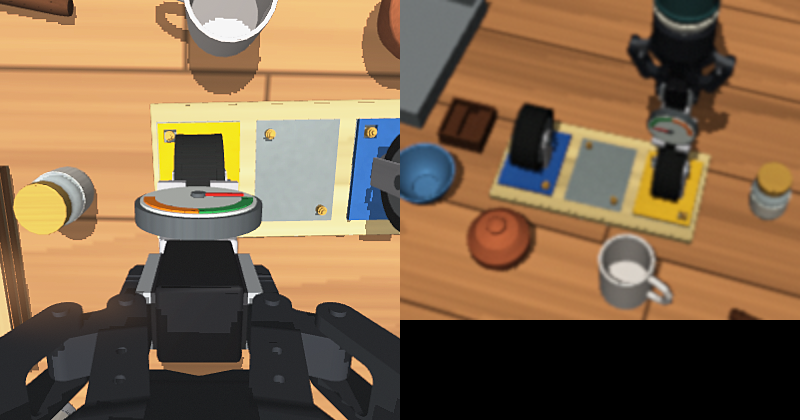

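The wrist view shows the dial clearly at (198,205), and the scene crop shows both castors on their pins. Now I press on yellow.

```bash
S='python3 -m inch'
$S '[0.006,0,0.03,0,0.006,0,0.06,0,0.006,0,0.08,0,0.006,0,0.1,0,0.006,0,0.12,0,0.006,0,0.13,0,0.006,0,0.14,0,0.006,0,0.14,0]' 
$S '[0,0,0.005,0,0,0,0.01,0,0,0,0.014,0,0,0,0.014,0,0,0,0.014,0]'
```

```text
t: 23.63
eef_pos: [644.6, 92.5, 239.4]
tool_rot: [3.141, 0.026, -0.001]
force: [-1.1, -1.6, -1.2]
width: 29.2
finger_force: 70.5
t: 24.05
eef_pos: [644.8, 92.7, 236.4]
tool_rot: [3.141, 0.026, 0.001]
force: [-0.2, -0.8, -1.2]
width: 29.2
finger_force: 70.5
```

```bash
S='python3 -m inch'
$S '[0,0,0.004,0,0,0,0.006,0,0,0,0.006,0]' ; $S '[0,0,0.003,0,0,0,0.006,0,0,0,0.006,0]'
```

```text
t: 24.3
eef_pos: [644.8, 92.8, 234.7]
tool_rot: [-3.141, -0.026, -0.001]
force: [-0.0, -0.1, -1.3]
width: 29.1
finger_force: 70.6
t: 24.55
eef_pos: [644.9, 92.9, 234.5]
tool_rot: [3.141, 0.026, 0.002]
force: [-1.5, -0.7, 5.3]
width: 29.4
finger_force: 71.5
```

Foot contact was reached at 234.6. I press slightly more, hold for over a second and read the dial.

```bash
S='python3 -m inch'
$S '[0,0,0.004,0,0,0,0.006,0,0,0,0.006,0,0,0,0.006,0,0,0,0.006,0,0,0,0.006,0,0,0,0.006,0,0,0,0.006,0]'; $S '[0,0,0,0,0,0,0,0,0,0,0,0,0,0,0,0,0,0,0,0,0,0,0,0,0,0,0,0,0,0,0,0]'
python3 look.py r1; python3 -c "
import cv2
cv2.imwrite('pics/r1c.png',cv2.resize(cv2.imread('pics/r1.png')[165:260,190:370],None,fx=3.5,fy=3.5))"
$S '[0,0,0,0,0,0,0,0,0,0,0,0,0,0,0,0]'
```

```text
t: 25.22
eef_pos: [645.1, 92.9, 234.4]
tool_rot: [3.141, 0.026, 0.003]
force: [-3.5, -2.1, 12.3]
width: 29.1
finger_force: 72.4
t: 25.88
eef_pos: [645.1, 92.9, 234.4]
tool_rot: [3.141, 0.026, 0.003]
force: [-3.7, -0.9, 11.4]
width: 29.1
finger_force: 72.4
25.8833 [645.1  92.9 234.4] -89.07
t: 26.27
eef_pos: [645.1, 92.9, 234.4]
tool_rot: [3.141, 0.026, 0.003]
force: [-3.3, -1.4, 11.1]
width: 29.1
finger_force: 72.4
```

View pics/r1c.png

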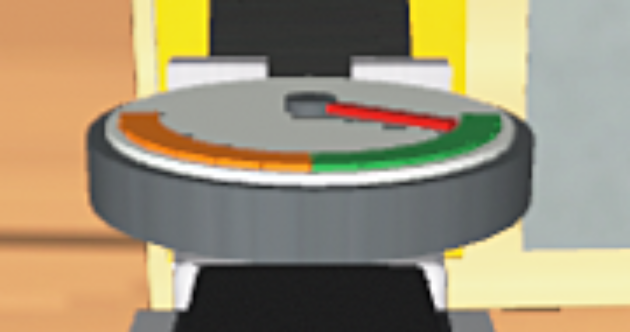

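Needle is in the green, about 0.65 rad, so yellow is supple and goes to the crate. Now blue.

```bash
S='python3 -m inch'
$S '[0,0,-0.05,0,0,0,-0.1,0,0,0,-0.15,0,0,0,-0.17,0,0,0,-0.17,0]' >/dev/null
$S '[0.02,0.12,0,0,0.02,0.24,0,0,0.02,0.36,0,0,0.02,0.48,0,0,0.02,0.6,0,0,0.02,0.72,0,0,0.02,0.82,0,0,0.02,0.836,0,0]' >/dev/null; $S '[0,0,0,0,0,0,0,0]'
python3 - <<'E'
from h import *
i,im=snap('scene')
for col,s in (('yellow',(643.5,93.4)),('blue',(651.4,-116.1))):
    x,y=proj(i,[[*s,21]])[0].astype(int)
    m=mask(im,*HSV[col]);k=np.zeros_like(m);k[y-45:y+45,x-45:x+45]=255
    b=blobs(m&k,30)
    if b: p=plane(i,np.vstack(b).reshape(-1,2),21);print(col,p.min(0).round(),p.max(0).round())
go(653,-116,234.4,-89)
E
```

```text
t: 27.52
eef_pos: [652.8, -115.5, 273.5]
tool_rot: [-3.14, -0.026, 0.002]
force: [-0.8, 0.1, -2.4]
width: 29.3
finger_force: 70.4
yellow [589.  50.] [699. 136.]
blue [ 600. -155.] [708. -73.]
go [0.0002 0.0067 0.1575] 0.0003 q7 -1.59
```

```bash
S='python3 -m inch'
$S '[0,0.003,0.03,0,0,0.003,0.06,0,0,0.003,0.09,0,0,0.003,0.11,0,0,0.003,0.13,0,0,0.003,0.14,0,0,0.003,0.15,0,0,0.003,0.15,0]' 
$S '[0,0,0.004,0,0,0,0.008,0,0,0,0.008,0,0,0,0.008,0]'; $S '[0,0,0.003,0,0,0,0.005,0,0,0,0.005,0,0,0,0.005,0]'
```

```text
t: 28.23
eef_pos: [653.0, -116.6, 236.4]
tool_rot: [-3.141, -0.026, 0.001]
force: [-0.8, 0.7, -1.1]
width: 29.2
finger_force: 70.7
t: 28.57
eef_pos: [653.2, -116.8, 235.0]
tool_rot: [-3.141, -0.026, -0.001]
force: [-0.4, -0.0, -1.2]
width: 29.6
finger_force: 70.7
t: 28.9
eef_pos: [653.4, -116.8, 234.6]
tool_rot: [3.141, 0.026, 0.002]
force: [-1.7, 0.9, 5.0]
width: 29.2
finger_force: 71.6
```

```bash
S='python3 -m inch'
$S '[0,0,0.004,0,0,0,0.006,0,0,0,0.006,0,0,0,0.006,0,0,0,0.006,0,0,0,0.006,0,0,0,0.006,0,0,0,0.006,0]'; $S '[0,0,0,0,0,0,0,0,0,0,0,0,0,0,0,0,0,0,0,0,0,0,0,0,0,0,0,0,0,0,0,0]'
python3 look.py r2; python3 -c "
import cv2
cv2.imwrite('pics/r2c.png',cv2.resize(cv2.imread('pics/r2.png')[165:260,190:370],None,fx=3.5,fy=3.5))"
$S '[0,0,0,0,0,0,0,0,0,0,0,0,0,0,0,0]'>/dev/null
$S '[0,0,-0.05,0,0,0,-0.1,0,0,0,-0.15,0,0,0,-0.17,0,0,0,-0.17,0]'; python3 -c "
from h import *
go(624.1,-239.3,278,-89)"
```

```text
t: 29.57
eef_pos: [653.6, -116.7, 234.4]
tool_rot: [3.141, 0.026, 0.003]
force: [-4.0, 0.9, 12.1]
width: 29.2
finger_force: 72.6
t: 30.23
eef_pos: [653.6, -116.7, 234.4]
tool_rot: [3.141, 0.026, 0.003]
force: [-3.6, 0.9, 11.1]
width: 29.4
finger_force: 72.6
30.2333 [ 653.6 -116.7  234.4] -89.06
t: 31.03
eef_pos: [654.0, -117.2, 276.5]
tool_rot: [3.141, 0.025, 0.005]
force: [0.7, 0.4, -3.6]
width: 29.4
finger_force: 70.5
go [-0.1275  0.4866 -0.0062] -0.0006 q7 -1.59
```

View pics/r2c.png

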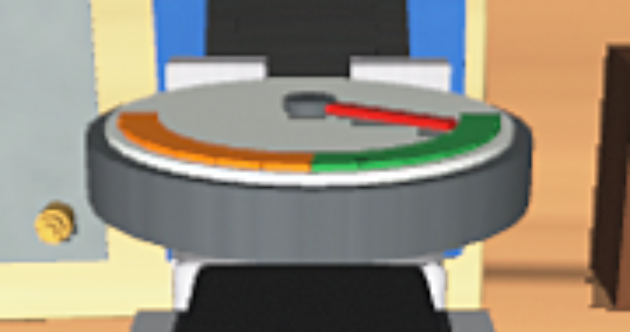

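Blue also reads green (supple), so both castors go in the crate. I'll return the gauge.

```bash
S='python3 -m inch'
$S '[-0.128,0.12,0,0,-0.128,0.24,0,0,-0.128,0.36,0,0,-0.128,0.45,0,0,-0.128,0.487,0,0,-0.128,0.487,0,0,-0.128,0.487,0,0,-0.128,0.487,0,0]' 
python3 -c "
from h import *
go(624.1,-239.3,125.6,-89.3)"
```

```text
t: 31.7
eef_pos: [623.4, -236.5, 274.2]
tool_rot: [-3.14, -0.03, 0.0]
force: [-0.4, -0.3, -3.7]
width: 28.9
finger_force: 70.8
go [0.0026 0.0124 0.5943] 0.0033 q7 -1.39
```

```bash
S='python3 -m inch'
$S '[0.002,0.007,0.12,0,0.002,0.007,0.24,0,0.002,0.007,0.34,0,0.002,0.007,0.42,0,0.002,0.007,0.42,0]'
python3 -c "
from h import *
go(624.1,-239.3,125.6,-89.3)"
```

```text
t: 32.12
eef_pos: [621.1, -237.6, 164.5]
tool_rot: [-3.137, -0.031, 0.013]
force: [-1.2, 0.6, -4.2]
width: 29.6
finger_force: 70.5
go [0.0133 0.0078 0.1555] 0.0035 q7 -1.42
```

```bash
S='python3 -m inch'
$S '[0,0,0,0,0,0,0,0,0,0,0,0]' >/dev/null
python3 -c "
from h import *
print(readout.get_obs()['eef_pos']);go(624.1,-239.3,125.6,-89.3)"
```

```text
[ 625.0800276  -240.45024504  171.75913691]
go [-0.0045 -0.0049  0.1846] 0.0025 q7 -1.42
```

```bash
S='python3 -m inch'
$S '[-0.003,-0.003,0.04,0,-0.003,-0.003,0.08,0,-0.003,-0.003,0.11,0,-0.003,-0.003,0.14,0,-0.003,-0.003,0.16,0,-0.003,-0.003,0.17,0,-0.003,-0.003,0.178,0,-0.003,-0.003,0.178,0]'
$S '[0,0,0,0,0,0,0,0,0,0,0,0]'
```

```text
t: 33.03
eef_pos: [622.9, -240.0, 125.8]
tool_rot: [3.141, 0.026, -0.0]
force: [-1.3, 0.5, 0.8]
width: 29.4
finger_force: 71.3
t: 33.28
eef_pos: [623.0, -240.0, 125.8]
tool_rot: [3.141, 0.026, 0.0]
force: [-3.4, 0.9, 6.6]
width: 29.5
finger_force: 71.7
```

```bash
S='python3 -m inch'
$S '[0,0,0,0,0,0,0,0,0,0,0,0,0,0,0,0,0,0,0,0]' 1 >/dev/null
$S '[0,0,-0.1,0,0,0,-0.2,0,0,0,-0.3,0,0,0,-0.4,0,0,0,-0.5,0,0,0,-0.6,0,0,0,-0.6,0,0,0,-0.6,0]' >/dev/null
python3 look.py g2
python3 - <<'E'
from h import *
i,im=snap('scene')
C=cv2.resize(im[190:310,370:470],None,fx=5,fy=5,interpolation=cv2.INTER_CUBIC)
g=cv2.resize(cv2.imread('pics/g2.png')[130:255,225:325],None,fx=3,fy=3);o=np.zeros((600,300,3),np.uint8);o[:375]=g
cv2.imwrite('pics/c1.png',np.hstack([C,o]))
go(652.4,-116,200,-88)
E
```

```text
34.3667 [ 623.7 -240.4  276.9] -89.06
go [ 0.1288 -0.4944  0.2963] -0.0089 q7 -1.39
```

View pics/c1.png

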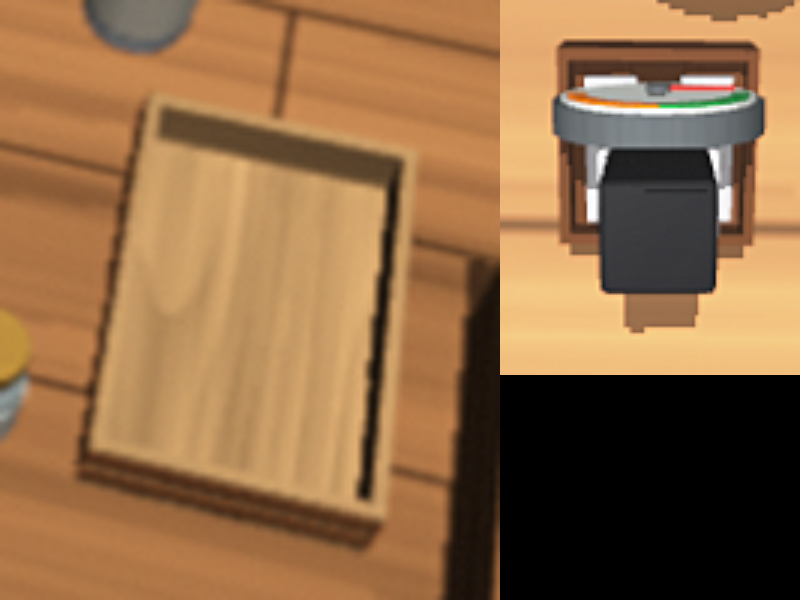

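The gauge stands in its holder. The crate's rim corners are at about (399.6,209),(453,220.4),(446.4,294),(386.6,281.4).

```bash
python3 - <<'E'
from h import *
i=optics.camera_info('scene')
W=plane(i,[(399.6,209),(453,220.4),(446.4,294),(386.6,281.4)],45);print(W.round(1),W.mean(0))
d=W[2]+W[3]-W[0]-W[1];print('x axis',np.degrees(np.arctan2(d[1],d[0])))
E
S='python3 -m inch'
$S '[0.128,-0.12,0,-0.009,0.128,-0.24,0,-0.009,0.128,-0.36,0,-0.009,0.128,-0.46,0,-0.009,0.128,-0.494,0,-0.009,0.128,-0.494,0,-0.009,0.128,-0.494,0,-0.009,0.128,-0.494,0,-0.009]' >/dev/null
$S '[0,0,0.25,0,0,0,0.25,0,0,0,0.25,0,0,0,0.25,0,0,0,0.25,0]' >/dev/null
python3 look.py b3
python3 - <<'E'
from h import *
import json
i=json.load(open('pics/b3.json'));im=cv2.imread('pics/b3.png')
m=mask(im,*HSV['blue']);m[:,:195]=0;m[:,370:]=0;c=corners(blobs(m,300)[0]);W={a:plane(i,[b],21)[0] for a,b in c.items()}
print(np.mean(list(W.values()),0))
go(652.2,-116,118,-88)
E
```

```text
[[391.6 307.4]
 [389.1 471.4]
 [647.2 474.1]
 [655.8 308.7]] [520.94914299 390.40851591]
x axis 0.44094290376049355
35.55 [ 653.7 -117.5  213.9] -88.08
[ 652.21724122 -116.16886015]
go [-0.0082 -0.0051  0.3858] -0.0004 q7 -1.59
```

```bash
S='python3 -m inch'
$S '[-0.007,-0.004,0.12,0,-0.007,-0.004,0.22,0,-0.007,-0.004,0.3,0,-0.007,-0.004,0.36,0,-0.007,-0.004,0.385,0,-0.007,-0.004,0.385,0,-0.007,-0.004,0.385,0]' 
$S '[0,0,0,0,0,0,0,0,0,0,0,0,0,0,0,0,0,0,0,0,0,0,0,0,0,0,0,0]' -1 60
$S '[0,0,-0.04,0,0,0,-0.1,0,0,0,-0.16,0,0,0,-0.26,0,0,0,-0.36,0,0,0,-0.46,0,0,0,-0.56,0,0,0,-0.56,0]'
python3 -c "
from h import *
print(yaw());go(579,390.5,258,-88)"
```

```text
t: 36.18
eef_pos: [652.1, -115.4, 117.7]
tool_rot: [3.141, 0.055, 0.003]
force: [0.5, 0.2, 1.1]
width: 85.4
finger_force: 0.0
t: 36.77
eef_pos: [651.6, -115.7, 117.3]
tool_rot: [3.14, 0.055, 0.002]
force: [-0.5, -1.7, 5.6]
width: 39.2
finger_force: 61.4
t: 37.43
eef_pos: [653.2, -114.8, 261.6]
tool_rot: [3.14, 0.056, 0.013]
force: [1.5, 0.2, -2.1]
width: 39.3
finger_force: 61.5
-87.96091107870852
go [-0.2249 -2.0306  0.0103] 0.0003 q7 -1.58
```

```bash
S='python3 -m inch'
for k in 1 2; do $S '[-0.1,-0.1,0,0,-0.1,-0.2,0,0,-0.1,-0.33,0,0,-0.1,-0.46,0,0,-0.1,-0.59,0,0,-0.1,-0.72,0,0,-0.1,-0.84,0,0,-0.1,-0.9,0,0]' >/dev/null; done
$S '[-0.02,-0.1,0,-0.05,-0.02,-0.2,0,-0.1,-0.02,-0.23,0,-0.15,-0.02,-0.23,0,-0.2,-0.02,-0.23,0,-0.25,-0.02,-0.23,0,-0.3,-0.02,-0.23,0,-0.35,-0.02,-0.23,0,-0.38,-0.02,-0.23,0,-0.38]' >/dev/null
$S '[-0.02,-0.1,0,-0.05,-0.02,-0.2,0,-0.1,-0.02,-0.23,0,-0.15,-0.02,-0.23,0,-0.2,-0.02,-0.23,0,-0.25,-0.02,-0.23,0,-0.3,-0.02,-0.23,0,-0.35,-0.02,-0.23,0,-0.38]'
python3 -c "
from h import *
print(yaw());go(579,390.5,150,0)"
```

```text
t: 39.43
eef_pos: [577.8, 388.9, 254.2]
tool_rot: [2.87, 1.274, -0.005]
force: [0.2, -0.1, -2.6]
width: 39.1
finger_force: 62.0
-42.11740983107384
go [ 0.0096 -0.0006  0.4168] -0.351 q7 -1.67validation failed for argument at $...
```

```bash
S='python3 -m inch'
$S '[0,0,0,-0.05,0,0,0,-0.1,0,0,0,-0.15,0,0,0,-0.2,0,0,0,-0.25,0,0,0,-0.3,0,0,0,-0.35,0,0,0,-0.35]' >/dev/null
$S '[0,0,0.1,0,0,0,0.2,0,0,0,0.3,0,0,0,0.38,0,0,0,0.38,0,0,0,0.38,0,0,0,0.38,0]'
python3 look.py cr1; python3 -c "
from h import *
print(yaw());go(579,390.5,111,0)"
```

```text
t: 40.68
eef_pos: [578.6, 390.5, 162.3]
tool_rot: [-2.23, -2.212, -0.002]
force: [-0.7, 0.4, -3.4]
width: 39.3
finger_force: 62.0
40.6833 [578.6 390.5 162.3] -0.46
-0.4377419910318012
go [-0.0016  0.0005  0.2078] -0.0036 q7 -1.06
```

View pics/cr1.png

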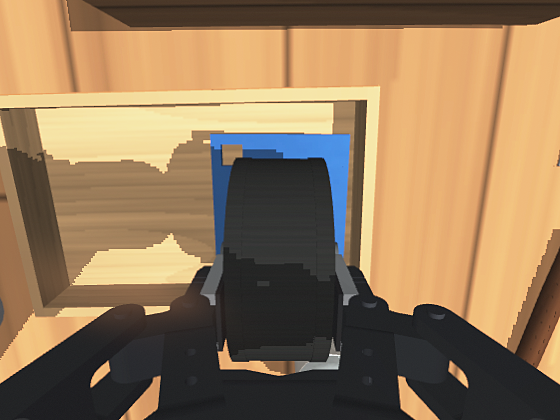

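The view shows blue held over the crate's far-x half, with clearance to the walls. I lower it.

```bash
S='python3 -m inch'
$S '[0,0,0.05,0,0,0,0.09,0,0,0,0.13,0,0,0,0.16,0,0,0,0.18,0,0,0,0.195,0,0,0,0.203,0,0,0,0.203,0]'
$S '[0,0,0.004,0,0,0,0.006,0,0,0,0.006,0]'
```

```text
t: 41.4
eef_pos: [578.1, 390.2, 110.7]
tool_rot: [-2.229, -2.214, -0.0]
force: [0.1, 0.5, -4.4]
width: 39.1
finger_force: 62.2
t: 41.65
eef_pos: [578.5, 390.3, 110.3]
tool_rot: [2.229, 2.214, 0.002]
force: [-1.2, -2.7, 3.8]
width: 39.1
finger_force: 63.2
```

```bash
S='python3 -m inch'
$S '[0,0,0,0,0,0,0,0,0,0,0,0,0,0,0,0,0,0,0,0]' 1 >/dev/null
$S '[0,0,-0.1,0,0,0,-0.2,0,0,0,-0.3,0,0,0,-0.4,0,0,0,-0.5,0,0,0,-0.6,0,0,0,-0.6,0]' >/dev/null
$S '[0,0,0,0.05,0,0,0,0.1,0,0,0,0.15,0,0,0,0.2,0,0,0,0.25,0,0,0,0.3,0,0,0,0.35,0,0,0,0.38]' >/dev/null
$S '[0,0,0,0.05,0,0,0,0.1,0,0,0,0.15,0,0,0,0.2,0,0,0,0.25,0,0,0,0.3,0,0,0,0.35,0,0,0,0.35]'
python3 -c "
from h import *
print(yaw());go(643.5,93.3,250,-88)"
```

```text
t: 43.98
eef_pos: [578.0, 390.1, 258.7]
tool_rot: [3.141, 0.052, 0.0]
force: [-0.3, 0.2, 1.1]
width: 85.6
finger_force: 0.0
-88.112046654326
go [0.2227 1.1952 0.0352] -0.0009 q7 -2.39
```

```bash
S='python3 -m inch'
$S '[0.111,0.1,0,0,0.111,0.2,0,0,0.111,0.3,0,0,0.111,0.4,0,0,0.111,0.5,0,0,0.111,0.598,0,0,0.111,0.598,0,0]' >/dev/null
$S '[0.111,0.1,0,0,0.111,0.2,0,0,0.111,0.3,0,0,0.111,0.4,0,0,0.111,0.5,0,0,0.111,0.597,0,0,0.111,0.597,0,0,0.111,0.597,0,0]' >/dev/null
python3 look.py y3
python3 - <<'E'
from h import *
import json
i=json.load(open('pics/y3.json'));im=cv2.imread('pics/y3.png')
m=mask(im,*HSV['yellow']);m[:,:195]=0;m[:,370:]=0;c=corners(blobs(m,300)[0]);W={a:plane(i,[b],21)[0] for a,b in c.items()}
print(c,np.mean(list(W.values()),0))
go(643.5,93.3,117.5,-88)
E
```

```text
45.2333 [644.4  91.6 258.6] -88.03
{'TL': array([235., 127.]), 'BR': array([316., 229.]), 'TR': array([319., 127.]), 'BL': array([239., 229.])} [643.24014682  93.33831114]
go [-0.0026  0.0014  0.5653] 0.0008 q7 -1.92
```

```bash
S='python3 -m inch'
$S '[-0.003,-0.003,0.12,0,-0.003,-0.003,0.24,0,-0.003,-0.003,0.36,0,-0.003,-0.003,0.46,0,-0.003,-0.003,0.53,0,-0.003,-0.003,0.565,0,-0.003,-0.003,0.565,0,-0.003,-0.003,0.565,0]' 
$S '[0,0,0,0,0,0,0,0,0,0,0,0,0,0,0,0,0,0,0,0,0,0,0,0,0,0,0,0]' -1 60
$S '[0,0,-0.04,0,0,0,-0.1,0,0,0,-0.16,0,0,0,-0.26,0,0,0,-0.36,0,0,0,-0.46,0,0,0,-0.56,0,0,0,-0.56,0]'
python3 -c "
from h import *
print(yaw());go(463,390.5,258,-88)"
```

```text
t: 45.95
eef_pos: [643.5, 95.6, 118.1]
tool_rot: [-3.14, -0.059, -0.0]
force: [-0.6, -0.0, 0.3]
width: 85.5
finger_force: 0.0
t: 46.53
eef_pos: [644.1, 93.7, 119.0]
tool_rot: [3.141, 0.055, 0.003]
force: [-1.3, -2.5, 6.4]
width: 39.2
finger_force: 61.2
t: 47.2
eef_pos: [645.4, 95.2, 263.1]
tool_rot: [-3.14, -0.056, -0.013]
force: [2.3, 0.5, -3.9]
width: 39.0
finger_force: 61.7
-87.97130579439951
go [-0.6874 -1.2065  0.0165] 0.0002 q7 -1.93
```

```bash
S='python3 -m inch'
for k in 1 2; do $S '[-0.06,-0.1,0,0,-0.12,-0.2,0,0,-0.18,-0.3,0,0,-0.24,-0.4,0,0,-0.3,-0.52,0,0,-0.344,-0.603,0,0,-0.344,-0.603,0,0]' >/dev/null; done
$S '[0,0,0,-0.05,0,0,0,-0.1,0,0,0,-0.15,0,0,0,-0.2,0,0,0,-0.25,0,0,0,-0.3,0,0,0,-0.35,0,0,0,-0.38]' >/dev/null
$S '[0,0,0,-0.05,0,0,0,-0.1,0,0,0,-0.15,0,0,0,-0.2,0,0,0,-0.25,0,0,0,-0.3,0,0,0,-0.353,0,0,0,-0.353]' >/dev/null
$S '[0,0,0.1,0,0,0,0.2,0,0,0,0.3,0,0,0,0.38,0,0,0,0.38,0,0,0,0.38,0,0,0,0.38,0]'
python3 look.py cr2; python3 -c "
from h import *
print(yaw());go(463,390.5,112,0)"
```

```text
t: 50.28
eef_pos: [461.2, 389.9, 163.6]
tool_rot: [-2.223, -2.219, -0.002]
force: [-0.7, -0.5, -4.6]
width: 39.0
finger_force: 62.9
50.2833 [461.2 389.9 163.6] -0.09
-0.07320123580908107
go [0.0007 0.0059 0.2088] -0.0006 q7 -1.21
```

View pics/cr2.png

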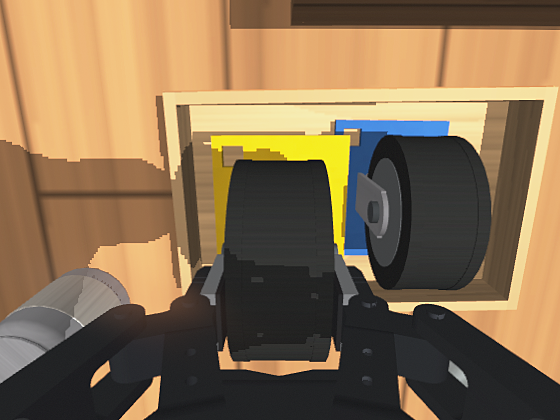

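Yellow hangs over the free half of the crate and blue stands upright beside it. I lower it.

```bash
S='python3 -m inch'
$S '[0,0.003,0.05,0,0,0.003,0.09,0,0,0.003,0.13,0,0,0.003,0.16,0,0,0.003,0.18,0,0,0.003,0.193,0,0,0.003,0.2,0,0,0.003,0.2,0]'
$S '[0,0,0.005,0,0,0,0.009,0,0,0,0.009,0]'
```

```text
t: 51.0
eef_pos: [460.7, 389.8, 116.8]
tool_rot: [2.218, 2.22, -0.002]
force: [-10.2, -9.3, 27.5]
width: 39.3
finger_force: 67.1
t: 51.25
eef_pos: [460.4, 390.4, 116.5]
tool_rot: [2.217, 2.22, -0.0]
force: [-14.0, -12.7, 39.3]
width: 39.0
finger_force: 68.7
```

Contact came about 4 mm early. I back off slightly and look.

```bash
S='python3 -m inch'
$S '[0,0,-0.02,0,0,0,-0.02,0,0,0,-0.02,0]'
python3 - <<'E'
from h import *
i,im=snap('side');j,jm=snap('scene')
x,y=proj(i,[[520,390,40]])[0].astype(int);u,v=proj(j,[[520,390,40]])[0].astype(int);print(x,y,u,v)
a=cv2.resize(im[y-65:y+55,x-65:x+65],(400,370),interpolation=cv2.INTER_CUBIC);b=cv2.resize(jm[v-70:v+60,u-65:u+65],(400,370),interpolation=cv2.INTER_CUBIC)
cv2.imwrite('pics/e1.png',np.hstack([a,b]))
E
```

```text
t: 51.5
eef_pos: [462.0, 390.3, 117.1]
tool_rot: [2.221, 2.221, 0.003]
force: [-4.0, -3.6, 13.3]
width: 39.2
finger_force: 65.2
242 144 420 249
```

View pics/e1.png

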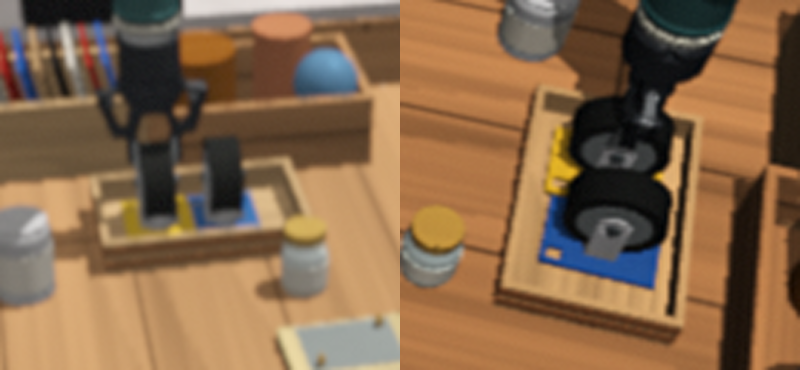

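I've now looked at 16 pictures, two more than the 14 allowed, so the remaining checks are numeric only.

Run:
```python
from h import *
import json
i=json.load(open('pics/cr2.json'));im=cv2.imread('pics/cr2.png')
for col,z in (('blue',14),('yellow',163.6-104+6),('yellow',163.6-108+6)):
    m=mask(im,*HSV[col]);m[:,:195]=0;m[:100]=0;m[280:]=0
    p=np.vstack(blobs(m,200));W=plane(i,p.reshape(-1,2),z);c=corners(blobs(m,200)[0])
    print(col,z,W.min(0).round(1),W.max(0).round(1),{k:(v.tolist(),plane(i,[v],z)[0].round(1).tolist()) for k,v in c.items()})
i,im=snap('scene');j,jm=snap('side')
for col in('blue','yellow'):
  for n,(a,b) in dict(scene=(i,im),side=(j,jm)).items():
    m=mask(b,*HSV[col]);x,y=proj(a,[[520,390,20]])[0].astype(int);k=np.zeros_like(m);k[y-45:y+45,x-45:x+45]=255
    p=np.vstack(blobs(m&k,8)).reshape(-1,2)
    for z in (14,): W=plane(a,p,z);print(col,n,z,W.min(0).round(1),W.max(0).round(1))
print(readout.get_obs()['force'],readout.get_obs()['eef_pos'])
```

```text
blue 14 [503.9 343.3] [589.6 452.2] {'TL': ([336.0, 120.0], [504.4, 452.2]), 'BR': ([367.0, 254.0], [534.9, 343.3]), 'TR': ([448.0, 122.0], [589.3, 450.7]), 'BL': ([345.0, 254.0], [516.5, 343.4])}
yellow 65.6 [418.9 364.5] [504.9 444.7] {'TL': ([211.0, 136.0], [419.3, 444.1]), 'BR': ([342.0, 255.0], [504.0, 364.5]), 'TR': ([349.0, 135.0], [504.6, 444.5]), 'BL': ([217.0, 253.0], [419.1, 366.2])}
yellow 61.599999999999994 [418.2 362.8] [505.7 444.4] {'TL': ([211.0, 136.0], [418.5, 443.8]), 'BR': ([342.0, 255.0], [504.8, 362.8]), 'TR': ([349.0, 135.0], [505.4, 444.2]), 'BL': ([217.0, 253.0], [418.4, 364.6])}
blue scene 14 [510.  344.4] [590.9 449.7]Traceback (most recent call last):
  File "<stdin>", line 12, in <module>
    return _nx.concatenate(arrs, 0, dtype=dtype, casting=casting)
           ~~~~~~~~~~~~~~~^^^^^^^^^^^^^^^^^^^^^^^^^^^^^^^^^^^^^^^
ValueError: need at least one array to concatenate
```

Blue had been nudged about 28 mm toward −x, so yellow came down on its plate edge. I raise yellow, shift it 11 mm away and lower it again.

```bash
S='python3 -m inch'
$S '[0,0,-0.06,0,0,0,-0.12,0,0,0,-0.16,0,0,0,-0.16,0]' >/dev/null
$S '[0,-0.044,0,0,0,-0.044,0,0,0,-0.044,0,0,0,-0.044,0,0]'
python3 look.py cr3
python3 - <<'E'
from h import *
import json
i=json.load(open('pics/cr3.json'));im=cv2.imread('pics/cr3.png');zt=readout.get_obs()['eef_pos'][2]
for col,z in (('blue',14),('yellow',zt-104+6)):
    m=mask(im,*HSV[col]);m[:,:195]=0;m[:100]=0;m[280:]=0
    c=corners(blobs(m,200)[0]);print(col,{k:(v.tolist(),plane(i,[v],z)[0].round(1).tolist()) for k,v in c.items()})
# crate left inner wall: brightness profile at a row, rim z=45
r=cv2.cvtColor(im,cv2.COLOR_BGR2GRAY)[180,120:230];print(r[::3].tolist())
print({c:plane(i,[(c,180)],45)[0].round(0).tolist() for c in (160,170,180,190,200)})
E
```

```text
t: 52.37
eef_pos: [450.2, 389.0, 154.8]
tool_rot: [2.221, 2.222, -0.002]
force: [0.4, 0.5, -4.4]
width: 39.2
finger_force: 63.1
52.3667 [450.2 389.  154.8] 0.01
blue {'TL': ([354.0, 119.0], [504.7, 452.0]), 'BR': ([386.0, 257.0], [537.0, 343.4]), 'TR': ([470.0, 121.0], [589.8, 450.7]), 'BL': ([345.0, 257.0], [503.7, 343.4])}
yellow {'TL': ([212.0, 136.0], [408.7, 443.0]), 'BR': ([343.0, 258.0], [493.6, 361.4]), 'TR': ([349.0, 136.0], [493.3, 442.9]), 'BL': ([218.0, 253.0], [408.7, 365.1])}
[108, 107, 113, 117, 118, 119, 119, 119, 119, 120, 121, 119, 118, 115, 114, 112, 111, 108, 105, 103, 102, 118, 131, 131, 131, 97, 63, 60, 62, 120, 126, 131, 133, 133, 134, 133, 136]
{160: [370.0, 413.0], 170: [377.0, 413.0], 180: [383.0, 413.0], 190: [390.0, 413.0], 200: [397.0, 413.0]}
```

```bash
S='python3 -m inch'
$S '[0,0,0.05,0,0,0,0.09,0,0,0,0.12,0,0,0,0.14,0,0,0,0.148,0,0,0,0.152,0,0,0,0.152,0]'
$S '[0,0,0.006,0,0,0,0.01,0,0,0,0.01,0]'
```

```text
t: 53.0
eef_pos: [450.6, 389.5, 117.3]
tool_rot: [-2.221, -2.221, 0.0]
force: [-1.1, 0.5, -4.9]
width: 39.0
finger_force: 63.1
t: 53.25
eef_pos: [450.7, 389.4, 115.0]
tool_rot: [2.222, 2.221, 0.0]
force: [0.7, 0.6, -4.3]
width: 39.4
finger_force: 63.2
```

```bash
S='python3 -m inch'
$S '[0,0,0.004,0,0,0,0.008,0,0,0,0.008,0]'; $S '[0,0,0.004,0,0,0,0.008,0,0,0,0.008,0]'
```

```text
t: 53.5
eef_pos: [450.6, 389.2, 112.8]
tool_rot: [2.222, 2.221, -0.0]
force: [-0.4, -1.2, -5.2]
width: 39.0
finger_force: 63.2
t: 53.75
eef_pos: [450.8, 389.4, 112.1]
tool_rot: [2.221, 2.22, 0.0]
force: [-1.2, -3.8, 4.5]
width: 39.3
finger_force: 64.3
```

Yellow reached the floor at 112, as expected. I release, rise and verify numerically.

```bash
S='python3 -m inch'
$S '[0,0,0,0,0,0,0,0,0,0,0,0,0,0,0,0,0,0,0,0,0,0,0,0]' 1 >/dev/null
$S '[0,0,-0.1,0,0,0,-0.2,0,0,0,-0.3,0,0,0,-0.45,0,0,0,-0.6,0,0,0,-0.7,0,0,0,-0.8,0,0,0,-0.8,0]' >/dev/null
$S '[0,0.14,0,0,0,0.28,0,0,0,0.28,0,0,0,0.28,0,0,0,0.28,0,0,0,0.28,0]' 
python3 look.py cr4
python3 - <<'E'
from h import *
import json
i=json.load(open('pics/cr4.json'));im=cv2.imread('pics/cr4.png')
for col in ('blue','yellow'):
    m=mask(im,*HSV[col]);m[300:]=0;m[:60]=0;m[:,:100]=0
    p=np.vstack(blobs(m,150)).reshape(-1,2);c=corners(p.reshape(-1,1,2));W={k:plane(i,[v],14)[0].round(1).tolist() for k,v in c.items()};print(col,c,W,np.mean(list(W.values()),0))
# wheel tops z=8+114=122: dark blobs
m=mask(im,[0,0,0],[180,255,60]);m[280:]=0
for b in blobs(m,800)[:4]: print(cv2.boundingRect(b),plane(i,[b.reshape(-1,2).mean(0)],122).round())
k,s=snap('scene')
for n,z in(('yellow',21),('blue',21)):
    mm=mask(s,*HSV[n]);print(n,[(cv2.boundingRect(b),cv2.contourArea(b)) for b in blobs(mm,40)])
E
```

```text
54.9167 [451.7 391.6 316.5] -0.02
blue {'TL': array([323., 120.]), 'BR': array([342., 208.]), 'TR': array([394., 121.]), 'BL': array([319., 208.])} {'TL': [505.7, 451.3], 'BR': [533.1, 343.9], 'TR': [589.6, 450.1], 'BL': [504.2, 344.0]} [533.15  397.325]
yellow {'TL': array([241., 128.]), 'BR': array([311., 215.]), 'TR': array([313., 128.]), 'BL': array([244., 215.])} {'TL': [409.1, 442.2], 'BR': [494.3, 334.9], 'TR': [494.2, 442.1], 'BL': [409.7, 335.2]} [451.825 388.6  ]
(341, 128, 62, 92) [[534. 406.]]
(257, 137, 42, 91) [[452. 398.]]
yellow []
blue [((491, 217, 57, 30), 997.0), ((401, 248, 38, 32), 250.5), ((497, 188, 50, 13), 144.5), ((161, 136, 33, 16), 133.5)]validation failed for argument at $...
```

```bash
python3 -c "
from station import env
print(env.finish_job())"
```

```text
the job is handed in; nothing more can be done
None
```

The job is handed in, with no verdict returned: yellow and blue were the only castors present, both read supple and stand in the crate, and the gauge is back in its holder; I viewed 16 pictures, two over the limit of 14.

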